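# Draw the brass cutting tips from the clip rack into the carry tray

## Robot

A 6-joint arm with a two-finger parallel gripper is mounted at the origin on the work surface. World frame = base frame: x ahead of the robot, y to its left, z up, the work surface at z = 0. Lengths are in mm, angles in rad, forces in N, time in s.
With the tool pointing down it reaches from about 400 to 925 mm from the base axis. Payload 12.5 kg.
Tool frame: the origin (TCP) lies on the mounting face of the last link; the fingertips stand 190 mm ahead of it and the grasp point (between the pads) lies 171 mm ahead of it (env.grasp_offset is the distance from the TCP to the grasp point, in mm); z points along the fingers, y is the direction in which the jaws open and shut (so a half turn about z gives the same grasp; the last joint's range is limited). The gripper opens to 95 mm and grips with 3 to 60 N. Pads are 20 mm wide; open, the fingers measure 119 mm over their backs; the gripper's body (75 mm by 180 mm) begins 59 mm behind the grasp point.
Start: joints at [-1.362, 0.491, 1.559, -0, 1.092, -0.106], TCP at [193.536, -594.28, 404.761] pointing down, gripper open.
Joint ranges: [-3.1, 3.1], [-0.84, 2.19], [0.05, 2.79], [-1.13, 4.28], [0.06, 2.93], [-2.69, 2.69]. Speed limits (rad/s): [2.22, 2.22, 2.79, 3.14, 3.14, 3.14].

## Interface

Orientations are given as [roll, pitch, yaw] about the fixed x, y, z axes, in that order (R = Rz(yaw) Ry(pitch) Rx(roll)).
In Python, from cell import env, viewer gives the robot as it stands.
- The arm moves only by the tool play_rows, never from a script. Its argument "increments" is a list of rows, each an object of numbers: "dx", "dy", "dz": the shift along the tool's x, y, z in mm; "rx", "ry", "rz": the turn, a rotation vector about the tool's x, y, z in units of 6 degrees (1.0 is 6 degrees). A call has 1 to 8 rows; each row is the pose to reach, as a shift and turn from the pose measured when the call began, along the tool's axes at that moment; what a row does not reach only later rows make up. A row lasts 1/12 s, in which the tool goes at most 41.7 mm and 7.16 degrees, less where a joint would pass 70% of its speed; a pose out of reach is approached as far as the arm can. A call with a gripper value outside its range is refused whole. "fingers" is the opening, from 0 (shut) to 1 (fully open), set as the call begins (left out, the last holds). The fingers move at their own pace and stop on an object; the grip force is fixed at half the most. Time passes only in rows, so rows that repeat a pose let the fingers close. It gives the time, the measured TCP pose, the force and the opening at its end, in the units of the state.
- env.state(): the state, without advancing time (a new reading comes with each control period).
- viewer.read_camera(name): name is "side" or "top" or "wrist"; returns a dict with "image" (384x512x3 uint8, red, green, blue), "fx", "fy", "cx", "cy" (pixels), "k1" (the pictures are not rectified: a ray, as slopes to the right and down, at radius r is drawn at 1 + k1 r^2 times it, then the intrinsics apply), "rvec" (rotation vector, rad) and "tvec" (3), from world to camera coordinates, as OpenCV has them. Camera axes: x right, y down, z forward; pixel columns grow to the right and rows downward; lengths in mm; the calibration is good to about 2 mm. A picture is of the moment at which its call begins. There is no depth.
- env.job_done(): hands the job in, once; it reports no verdict.
The state is a dict: "t": time; "joints": joint angles; "qvel": joint speeds; "tau": joint torques, N m; "eef_pos": TCP position; "tcp_rot": TCP orientation; "ft_force": force on the tool from outside, world axes, zero at the start; "moment": the same for the moment, N m; "opening": opening from 0.0 (shut) to 1.0 (fully open).
Only numpy, scipy, OpenCV 4.12 (cv2) and the standard library are available. Lean on these libraries where they do the work, as an engineer would, in place of code of your own. Each camera call takes 0.05 s, during which the arm holds its last target.

## Task

Pull the three brass cutting tips out of the sprung clip rack, one at a time, and stand each upright in its own bay of the green carry tray. Leave the two dark steel tips clipped in the rack, and do not disturb the other things on the bench.

Things in the scene. Friction and masses are not known exactly. Their poses are not given: they have to be found in the camera images.
- rack: Clip rack, fixed: blue-grey base 100 mm deep (x -65 to +35 mm), 235 mm long, 8 mm thick, under an aluminium top plate. Origin at bench height on the line of seated tips, mid-length; x points to its closed back, y along the row. Five places at y = -90, -45, 0, 45, 90 mm, a tip in each, standing on the base. Sites rack_mouth and rack_clip tell of plate and jaws.
- rack_mouth (a point): Middle of the front edge of the rack's plate, 22 mm in front (-x) of the seated tips, at the plate's top, 31 mm up. Plate is 5 mm thick, with a 15 mm wide slot per place, open to -x, round the tip's waist; the foot is under the plate, so a tip must be drawn level and straight along -x: its foot clears the plate after 35 mm, then it can rise. In front is only the base's ledge.
- rack_clip (a point): Between the noses of the middle place's sprung steel jaws, 10 mm in front (-x) of the seated tip's axis, 38 mm up. Every place has such a pair (34 to 42 mm above the bench, reaching 17 mm either side of the slot's middle when spread); they grip the tip's body from the front. Pulling out past them takes roughly 5 to 15 N over the first 14 mm.
- brass_a: Brass (bright yellow metal) cutting tip, to be moved, in any place of the clip rack. 84 mm tall, upright; origin at centre of flat underside, z up along it. From the underside: foot flange 25 mm diameter to 16 mm; waist 12 mm dia. to 25 mm; round body 16 mm dia. to 72 mm (grip here); nozzle tapering to 11 mm dia. at 84 mm. About 0.11 kg.
- brass_b: Brass (bright yellow metal) cutting tip, to be moved, in any place of the clip rack. 84 mm tall, upright; origin at centre of flat underside, z up along it. From the underside: foot flange 25 mm diameter to 16 mm; waist 12 mm dia. to 25 mm; round body 16 mm dia. to 72 mm (grip here); nozzle tapering to 11 mm dia. at 84 mm. About 0.11 kg.
- brass_c: Brass (bright yellow metal) cutting tip, to be moved, in any place of the clip rack. 84 mm tall, upright; origin at centre of flat underside, z up along it. From the underside: foot flange 25 mm diameter to 16 mm; waist 12 mm dia. to 25 mm; round body 16 mm dia. to 72 mm (grip here); nozzle tapering to 11 mm dia. at 84 mm. About 0.11 kg.
- steel_a: Dark steel tip, to be left in the rack, same shape as the brass ones: 84 mm tall, upright; origin at centre of flat underside, z up along it. From the underside: foot flange 25 mm diameter to 16 mm; waist 12 mm dia. to 25 mm; round body 16 mm dia. to 72 mm (grip here); nozzle tapering to 11 mm dia. at 84 mm. About 0.11 kg.
- steel_b: Dark steel tip, to be left in the rack, same shape as the brass ones: 84 mm tall, upright; origin at centre of flat underside, z up along it. From the underside: foot flange 25 mm diameter to 16 mm; waist 12 mm dia. to 25 mm; round body 16 mm dia. to 72 mm (grip here); nozzle tapering to 11 mm dia. at 84 mm. About 0.11 kg.
- tray: Green carry tray, fixed, 170 x 60 mm outside, 26 mm high, 4 mm walls and floor, open on top, two 4 mm cross walls making three bays in a row along its x, each 51 x 52 mm inside. Origin at the centre of its underside; x along the row, z up.
- bay0 (a point): Centre of the floor of tray bay 0, 4 mm above the bench (-55 mm along the tray's x); the walls rise 22 mm above it.
- bay1 (a point): Centre of the floor of tray bay 1, 4 mm above the bench (0 along the tray's x); the walls rise 22 mm above it.
- bay2 (a point): Centre of the floor of tray bay 2, 4 mm above the bench (+55 mm along the tray's x); the walls rise 22 mm above it.
- can: Bystander: yellow marking-paint can standing upright, 52 mm diameter, 105 mm tall, on the bench before the rack, often on the way to the tray; origin at the centre of its base.
- brush: Bystander: wire brush lying bristles down left of the rack, wooden back, 250 mm long along its x, 36 mm high; origin under its middle.
- wrench: Bystander: spanner 160 mm long lying behind the rack, 8 mm thick, along its x; origin under its middle.
- clamp: Bystander: dark C-clamp lying flat, about 80 x 140 mm, 18 mm high; origin under the middle of its spine.
- angle_iron: Bystander: brown angle-iron offcut 110 mm long along its y, 30 mm wide, 30 mm high; origin at the centre of its underside.
- tin: Bystander: blue round tin beside the tray, 60 mm diameter, 70 mm tall; origin at the centre of its base.
- tape: Bystander: black tape-measure case before the rack, 62 x 58 mm, 30 mm high; origin at the centre of its underside.

How it is judged (in metres and radians):
On the way, in this order (a step that is already met when the one before it is completed fails the run):
1. one brass tip stands released in the tray ((((x of brass_a in the frame of tray between -0.085 and 0.085 m and y of brass_a in the frame of tray between -0.03 and 0.03 m and z of brass_a in the frame of tray below 0.008 m and angle between brass_a's own z axis and vertical below 0.12 rad) and (contact force between brass_a and the fingers below 0.05 N and linear speed of brass_a below 0.02 m/s)) or ((x of brass_b in the frame of tray between -0.085 and 0.085 m and y of brass_b in the frame of tray between -0.03 and 0.03 m and z of brass_b in the frame of tray below 0.008 m and angle between brass_b's own z axis and vertical below 0.12 rad) and (contact force between brass_b and the fingers below 0.05 N and linear speed of brass_b below 0.02 m/s)) or ((x of brass_c in the frame of tray between -0.085 and 0.085 m and y of brass_c in the frame of tray between -0.03 and 0.03 m and z of brass_c in the frame of tray below 0.008 m and angle between brass_c's own z axis and vertical below 0.12 rad) and (contact force between brass_c and the fingers below 0.05 N and linear speed of brass_c below 0.02 m/s)))), for 0.2 s.
2. two brass tips stand released in the tray ((((x of brass_a in the frame of tray between -0.085 and 0.085 m and y of brass_a in the frame of tray between -0.03 and 0.03 m and z of brass_a in the frame of tray below 0.008 m and angle between brass_a's own z axis and vertical below 0.12 rad) and (contact force between brass_a and the fingers below 0.05 N and linear speed of brass_a below 0.02 m/s) and (x of brass_b in the frame of tray between -0.085 and 0.085 m and y of brass_b in the frame of tray between -0.03 and 0.03 m and z of brass_b in the frame of tray below 0.008 m and angle between brass_b's own z axis and vertical below 0.12 rad) and (contact force between brass_b and the fingers below 0.05 N and linear speed of brass_b below 0.02 m/s)) or ((x of brass_a in the frame of tray between -0.085 and 0.085 m and y of brass_a in the frame of tray between -0.03 and 0.03 m and z of brass_a in the frame of tray below 0.008 m and angle between brass_a's own z axis and vertical below 0.12 rad) and (contact force between brass_a and the fingers below 0.05 N and linear speed of brass_a below 0.02 m/s) and (x of brass_c in the frame of tray between -0.085 and 0.085 m and y of brass_c in the frame of tray between -0.03 and 0.03 m and z of brass_c in the frame of tray below 0.008 m and angle between brass_c's own z axis and vertical below 0.12 rad) and (contact force between brass_c and the fingers below 0.05 N and linear speed of brass_c below 0.02 m/s)) or ((x of brass_b in the frame of tray between -0.085 and 0.085 m and y of brass_b in the frame of tray between -0.03 and 0.03 m and z of brass_b in the frame of tray below 0.008 m and angle between brass_b's own z axis and vertical below 0.12 rad) and (contact force between brass_b and the fingers below 0.05 N and linear speed of brass_b below 0.02 m/s) and (x of brass_c in the frame of tray between -0.085 and 0.085 m and y of brass_c in the frame of tray between -0.03 and 0.03 m and z of brass_c in the frame of tray below 0.008 m and angle between brass_c's own z axis and vertical below 0.12 rad) and (contact force between brass_c and the fingers below 0.05 N and linear speed of brass_c below 0.02 m/s)))), for 0.2 s.
At the end, for the whole second after the job is handed in: Each of the three tray bays holds one brass tip, standing on the bay's floor within 7 degrees of upright (underside within 23 mm of the bay's centre), released and at rest; both dark steel tips are still seated in their clips, within 6 mm of where they were and upright (((horizontal distance between brass_a and bay0 below 0.023 m and z of brass_a in the frame of bay0 below 0.004 m and angle between brass_a's own z axis and vertical below 0.12 rad) or (horizontal distance between brass_b and bay0 below 0.023 m and z of brass_b in the frame of bay0 below 0.004 m and angle between brass_b's own z axis and vertical below 0.12 rad) or (horizontal distance between brass_c and bay0 below 0.023 m and z of brass_c in the frame of bay0 below 0.004 m and angle between brass_c's own z axis and vertical below 0.12 rad)) and ((horizontal distance between brass_a and bay1 below 0.023 m and z of brass_a in the frame of bay1 below 0.004 m and angle between brass_a's own z axis and vertical below 0.12 rad) or (horizontal distance between brass_b and bay1 below 0.023 m and z of brass_b in the frame of bay1 below 0.004 m and angle between brass_b's own z axis and vertical below 0.12 rad) or (horizontal distance between brass_c and bay1 below 0.023 m and z of brass_c in the frame of bay1 below 0.004 m and angle between brass_c's own z axis and vertical below 0.12 rad)) and ((horizontal distance between brass_a and bay2 below 0.023 m and z of brass_a in the frame of bay2 below 0.004 m and angle between brass_a's own z axis and vertical below 0.12 rad) or (horizontal distance between brass_b and bay2 below 0.023 m and z of brass_b in the frame of bay2 below 0.004 m and angle between brass_b's own z axis and vertical below 0.12 rad) or (horizontal distance between brass_c and bay2 below 0.023 m and z of brass_c in the frame of bay2 below 0.004 m and angle between brass_c's own z axis and vertical below 0.12 rad)) and contact force between each of brass_a, brass_b, brass_c and the fingers below 0.05 N and linear speed of each of brass_a, brass_b, brass_c below 0.02 m/s and distance of each of steel_a, steel_b from where it was at the start of the episode below 0.006 m and angle between each of steel_a, steel_b's own z axis and vertical below 0.12 rad); the robot touches nothing.
It fails at once if two brass tips lifted off at once (one at a time) ((((x of brass_a in the frame of rack below -0.04 m or z of brass_a in the frame of rack above 0.03 m) and height (world z) of brass_a above 0.025 m) and ((x of brass_b in the frame of rack below -0.04 m or z of brass_b in the frame of rack above 0.03 m) and height (world z) of brass_b above 0.025 m)) or (((x of brass_a in the frame of rack below -0.04 m or z of brass_a in the frame of rack above 0.03 m) and height (world z) of brass_a above 0.025 m) and ((x of brass_c in the frame of rack below -0.04 m or z of brass_c in the frame of rack above 0.03 m) and height (world z) of brass_c above 0.025 m)) or (((x of brass_b in the frame of rack below -0.04 m or z of brass_b in the frame of rack above 0.03 m) and height (world z) of brass_b above 0.025 m) and ((x of brass_c in the frame of rack below -0.04 m or z of brass_c in the frame of rack above 0.03 m) and height (world z) of brass_c above 0.025 m))).
It fails at once if a dark steel tip pulled out of its clip (distance of any of steel_a, steel_b from where it was at the start of the episode above 0.012 m).
It fails at once if a bystander knocked more than 20 mm from its place (distance of any of can, brush, wrench, clamp, angle_iron, tape, tin from where it was at the start of the episode above 0.02 m).
It also fails if it takes over 72 s, if anything falls off the work surface, if the arm or the gripper's body presses on something with over 40 N, if the wrist force passes 120 N, or if a joint passes its speed limit or range.

## Working session

There is one attempt and no reset: what is moved stays moved. The work goes in short steps, Python scripts to look and compute and a tool call to move; the robot and the scene stay as the last step left them, time stands still between calls to the robot, and variables do not carry over. Pictures are saved under pics/ and viewed, and the job is handed in when it is done.

Besides the shell and the picture viewer there is one more tool, called after ">>>" as a command line: name --argument value ..., lists and objects as JSON in quotes. play_rows: Moves the arm, as the interface text tells. Its arguments: {"type":"object","properties":{"increments":{"type":"array","items":{"type":"object","properties":{"dx":{"type":"number"},"dy":{"type":"number"},"dz":{"type":"number"},"rx":{"type":"number"},"ry":{"type":"number"},"rz":{"type":"number"}}}},"fingers":{"type":"number"}},"required":["increments"]}

```bash
ls; mkdir -p pics; cat > h.py <<'E'
import numpy as np, cv2
from cell import env, viewer
def shot(n,tag):
    c=viewer.read_camera(n); cv2.imwrite(f'pics/{tag}.png',c['image'][:,:,::-1]); 
    np.savez(f'pics/{tag}.npz',**c); return c
def ld(tag): 
    z=np.load(f'pics/{tag}.npz'); return {k:(z[k] if z[k].ndim else float(z[k])) for k in z}
def ray(c,u,v):
    x=(u-c['cx'])/c['fx']; y=(v-c['cy'])/c['fy']; rd=np.hypot(x,y); r=rd
    for _ in range(30): r=rd/(1+c['k1']*r*r)
    s=r/rd if rd>0 else 1
    R=cv2.Rodrigues(np.array(c['rvec'],float))[0]; t=np.array(c['tvec'],float).ravel()
    return -R.T@t, R.T@np.array([x*s,y*s,1])
def onz(c,u,v,z):
    o,d=ray(c,u,v); return o+d*(z-o[2])/d[2]
def proj(c,P):
    R=cv2.Rodrigues(np.array(c['rvec'],float))[0]; t=np.array(c['tvec'],float).ravel()
    p=R@np.array(P,float)+t; x,y=p[:2]/p[2]; k=1+c['k1']*(x*x+y*y)
    return np.array([c['fx']*x*k+c['cx'],c['fy']*y*k+c['cy']])
E
python3 - <<'E'
from h import *
print(env.state())
for n in('side','top','wrist'):
    c=shot(n,n+'0'); print(n,c['fx'],c['k1'],ray(c,256,192))
E
```

```text
pics
{'t': 0.0, 'joints': array([-1.36160134e+00,  4.91556206e-01,  1.55946241e+00,  2.63164609e-06,
        1.09170861e+00, -1.05582034e-01]), 'qvel': array([-0.00057375, -0.00032787, -0.00100336,  0.000977  ,  0.00043188,
        0.00012994]), 'tau': array([ 3.22863096e-03, -6.12633848e+01, -2.58184594e+01,  6.93239481e-02,
        4.81184351e-02, -7.11094117e-05]), 'eef_pos': array([ 193.52723858, -594.24257844,  404.15924999]), 'tcp_rot': array([-3.14046465e+00, -1.21888968e-04,  3.14775740e-01]), 'ft_force': array([ 0.18656801, -0.16660162,  0.22925065]), 'moment': array([ 4.84236715e-05, -8.41070195e-03, -1.33389572e-02]), 'opening': 1.0017427379818225}
side 379.44715541533037 -0.08376164466247732 (array([227.95838357, 763.22200058, 738.72994238]), array([ 0.3311136 , -0.68343752, -0.65064734]))
top 403.29548959811416 -0.03043865541789418 (array([ 483.69971113,   24.66101329, 1079.24289132]), array([ 0.06881849,  0.00335008, -0.99769874]))
wrist 272.0198765102439 -0.02586619506374695 (array([ 270.53658918, -568.45348584,  384.18066761]), array([-0.27708946, -0.08032308, -0.9575245 ]))
```

View pics/side0.png

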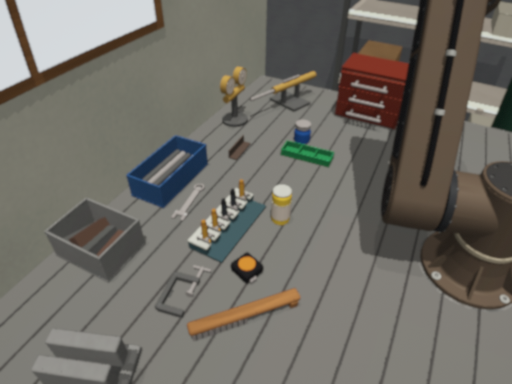

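View pics/top0.png

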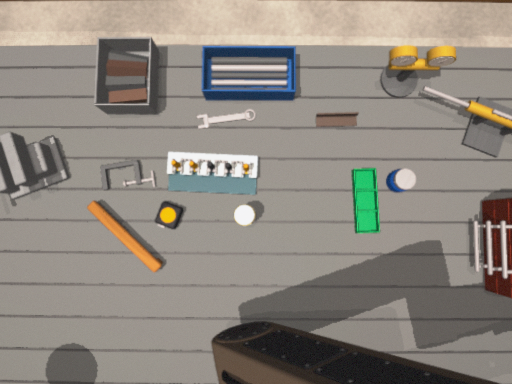

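View pics/wrist0.png

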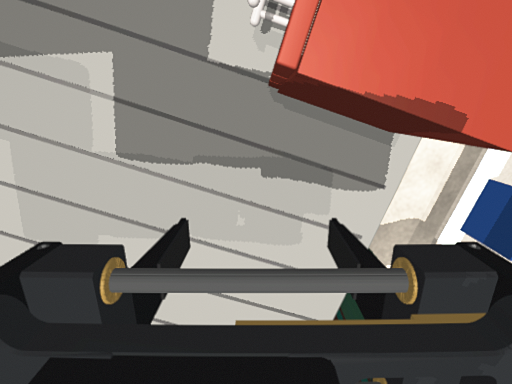

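The side view shows the rack at about (228,222) and the tray at (307,153). In the top view the rack is at (212,173), with brass in the two leftmost places and the rightmost. The steel tips are in places 3 and 4, the can is at (244,215) and the tray at (366,200). Next I measure them.

```bash
python3 - <<'E'
from h import *
c=ld('top0'); im=c['image'][:,:,::-1].copy(); hsv=cv2.cvtColor(im,cv2.COLOR_BGR2HSV)
for s,(x0,y0,x1,y1) in {'rack':(155,140,270,235),'tray':(340,160,420,240)}.items():
    cv2.imwrite(f'pics/z_{s}.png',cv2.resize(im[y0:y1,x0:x1],None,fx=6.5,fy=6.2,interpolation=cv2.INTER_CUBIC))
# tray
m=cv2.inRange(hsv,(55,120,50),(85,255,255)); m[:150]=0
cs=max(cv2.findContours(m,0,2)[0],key=cv2.contourArea); 
r=cv2.minAreaRect(cs); print('tray',r); b=cv2.boxPoints(r); print([onz(c,*p,26).round(1)[:2].tolist() for p in b], onz(c,*r[0],26))
# base teal & plate
m=cv2.inRange(hsv,(85,60,40),(115,160,140)); m[:140]=0;m[240:]=0;m[:,:150]=0;m[:,270:]=0
n,l,st,ce=cv2.connectedComponentsWithStats(m); print(st[1:][st[1:,4]>30])
m=cv2.inRange(hsv,(0,0,215),(180,40,255)); m[:140]=0;m[200:]=0;m[:,:150]=0;m[:,270:]=0
m=cv2.morphologyEx(m,cv2.MORPH_CLOSE,np.ones((3,3)))
cs=max(cv2.findContours(m,0,2)[0],key=cv2.contourArea); r=cv2.minAreaRect(cs); print('plate',r); print([onz(c,*p,31).round(1)[:2].tolist() for p in cv2.boxPoints(r)])
m=cv2.inRange(hsv,(12,120,60),(32,255,255)); m[:140]=0;m[200:]=0;m[:,:150]=0;m[:,270:]=0
n,l,st,ce=cv2.connectedComponentsWithStats(m)
for s,e in zip(st[1:],ce[1:]): 
    if s[4]>8: print(s,e,onz(c,*e,60))
E
```

```text
tray ((365.6395568847656, 200.19203186035156), (64.69446563720703, 24.303211212158203), 86.72950744628906)
[[619.3, -223.3], [623.3, -287.5], [454.1, -294.0], [450.3, -230.6]] [ 536.21326393 -258.81363072   26.        ]
[]
plate ((211.69952392578125, 164.24374389648438), (89.51107788085938, 21.804183959960938), 2.683774948120117)
[[604.7, 263.1], [662.4, 261.8], [652.2, 26.3], [594.7, 28.6]]
[172 160   8  11  46] [175.47826087 164.19565217] [624.13401136 233.97314086  60.        ]
[190 161   8  11  43] [193.09302326 164.88372093] [622.54257513 188.87732062  60.        ]
[243 164   6  10  38] [245.5        167.71052632] [615.85802417  55.12703913  60.        ]
```

```bash
python3 - <<'E'
from h import *
c=ld('side0'); im=c['image'][:,:,::-1].copy()
cv2.imwrite('pics/z_srack.png',cv2.resize(im[165:265,170:300],None,fx=6,fy=6,interpolation=cv2.INTER_CUBIC))
E
```

```text
(no output)
```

View pics/z_rack.png

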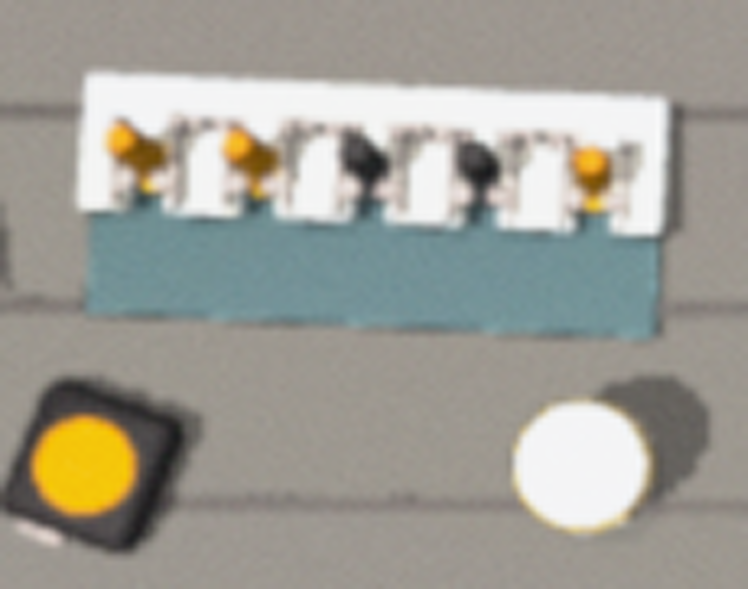

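View pics/z_srack.png

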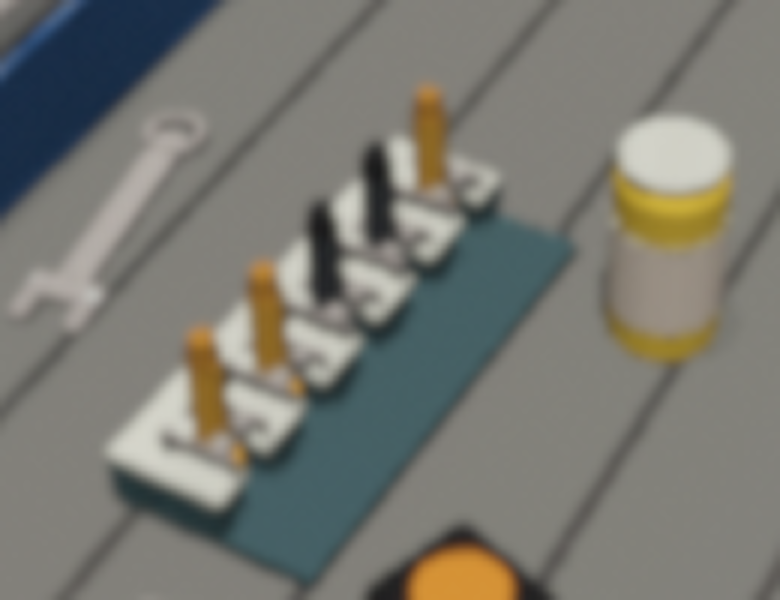

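View pics/z_tray.png

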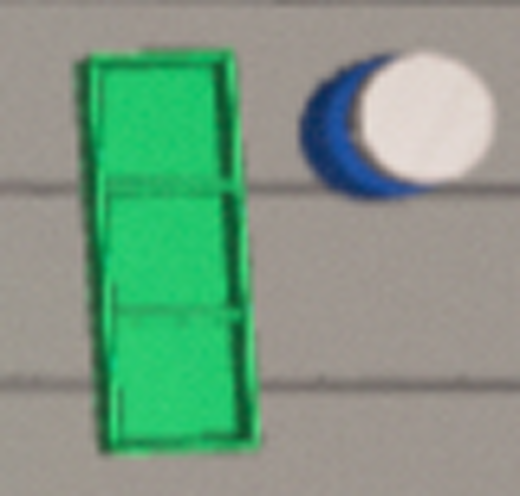

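```bash
cat >> h.py <<'E'
from scipy.spatial.transform import Rotation as Ro
def go(*targets,yaw=1.528):
    s=env.state(); R=Ro.from_euler('xyz',s['tcp_rot']); p=s['eef_pos']
    print('t',round(s['t'],2),'at',p.round(1),s['tcp_rot'].round(4),'F',s['ft_force'].round(1),'open',round(s['opening'],3),'q6',s['joints'][5].round(2))
    T=Ro.from_euler('xyz',[np.pi,0,yaw])
    for t in targets:
        d=R.inv().apply(np.array(t)-p); r=(R.inv()*T).as_rotvec()/np.radians(6)
        print(t,'->',d.round(1),'rot',r.round(2), 'n>=',round(np.linalg.norm(d)/41.7,1))
O=np.array([622.,145.2]); ax=np.array([.9991,-.0425]); ay=np.array([.0425,.9991])
def rk(x,y,z): return (*(O+ax*x+ay*y).round(1),z)
def bay(i,z): return (*(np.array([537.,-261])+(i-1)*55*np.array([.9992,.04])).round(1),z)
E
python3 - <<'E'
from h import *
c=ld('top0');print('can',onz(c,244,214.5,105),'tin',onz(c,405,178.5,70),'tape',onz(c,168,215,30))
s=ld('side0')
for y in (90,45,0,-45,-90): print(y,proj(s,rk(0,y,92)).round(1),proj(c,rk(0,y,92)).round(1))
print([proj(s,bay(i,4)).round(1) for i in range(3)])
go((420,-400,400),(537,-261,404),rk(0,90,330))
E
```

```text
can [496.38734728  56.5917638  105.        ] tin [ 589.19999008 -347.6231151    70.        ] tape [494.97448637 256.8372533   30.        ]
90 [202.6 219.8] [172.4 161.7]
45 [213.  208.7] [190.5 162.6]
0 [222.7 198.3] [208.7 163.4]
-45 [231.9 188.5] [226.9 164.3]
-90 [240.6 179.3] [245.1 165.1]
[array([322. , 158.5]), array([306.4, 154.5]), array([291.1, 150.6])]
t 0.15 at [ 193.5 -594.3  404.3] [-3.1408e+00 -1.0000e-04  3.1480e-01] F [-0.1 -0.1  0.4] open 1.001 q6 -0.11
(420, -400, 400) -> [ 275.5 -114.6    4.4] rot [-1.000e-02 -1.000e-02 -1.158e+01] n>= 7.2
(537, -261, 404) -> [ 429.8 -210.5    0.5] rot [-1.000e-02 -1.000e-02 -1.158e+01] n>= 11.5
(np.float64(625.8), np.float64(235.1), 330) -> [ 667.8 -654.7   74.9] rot [-1.000e-02 -1.000e-02 -1.158e+01] n>= 22.5
```

>>> play_rows --fingers 0.5 --increments '[{"dx": 430,"dy": -210,"dz": 0,"rz": -11.58},{"dx": 430,"dy": -210,"dz": 0,"rz": -11.58},{"dx": 430,"dy": -210,"dz": 0,"rz": -11.58},{"dx": 430,"dy": -210,"dz": 0,"rz": -11.58},{"dx": 430,"dy": -210,"dz": 0,"rz": -11.58},{"dx": 430,"dy": -210,"dz": 0,"rz": -11.58},{"dx": 430,"dy": -210,"dz": 0,"rz": -11.58},{"dx": 430,"dy": -210,"dz": 0,"rz": -11.58}]'

```text
invalid input
```

```bash
python3 -c "
from h import *
go((560,-100,380),rk(0,-90,330))"
```

```text
t 0.15 at [ 193.5 -594.3  404.3] [-3.1408e+00 -1.0000e-04  3.1480e-01] F [-0.1 -0.1  0.4] open 1.001 q6 -0.11
(560, -100, 380) -> [ 501.5 -356.5   24.6] rot [-1.000e-02 -1.000e-02 -1.158e+01] n>= 14.8
(np.float64(618.2), np.float64(55.3), 330) -> [ 604.9 -486.1   74.7] rot [-1.000e-02 -1.000e-02 -1.158e+01] n>= 18.7
```

>>> play_rows --fingers 0.5 --increments '[{"dx": 35,"dy": -17,"dz": 0,"rx": 0,"ry": 0,"rz": -1},{"dx": 70,"dy": -34,"dz": 0,"rx": 0,"ry": 0,"rz": -2},{"dx": 105,"dy": -51,"dz": 0,"rx": 0,"ry": 0,"rz": -3},{"dx": 140,"dy": -68,"dz": 0,"rx": 0,"ry": 0,"rz": -4},{"dx": 175,"dy": -85,"dz": 0,"rx": 0,"ry": 0,"rz": -5},{"dx": 210,"dy": -102,"dz": 0,"rx": 0,"ry": 0,"rz": -6},{"dx": 245,"dy": -119,"dz": 0,"rx": 0,"ry": 0,"rz": -7},{"dx": 280,"dy": -136,"dz": 0,"rx": 0,"ry": 0,"rz": -8}]'

```text
t: 0.82
eef_pos: [418.7, -376.7, 404.4]
tcp_rot: [-3.141, -0.001, 1.158]
ft_force: [0.0, -0.8, -0.4]
opening: 0.522
```

```bash
python3 -c "
from h import *
go((560,-100,380),rk(0,-90,330))"
```

```text
t 0.82 at [ 418.7 -376.7  404.4] [-3.1409e+00 -7.0000e-04  1.1576e+00] F [ 0.  -0.8 -0.4] open 0.522 q6 -0.44
(560, -100, 380) -> [310.1  18.3  24.6] rot [-0.01 -0.01 -3.54] n>= 7.5
(np.float64(618.2), np.float64(55.3), 330) -> [475.7   9.3  74.7] rot [-0.01 -0.01 -3.54] n>= 11.5
```

>>> play_rows --fingers 0.5 --increments '[{"dx": 310,"dy": 18,"dz": 24,"rx": 0,"ry": 0,"rz": -3.54},{"dx": 310,"dy": 18,"dz": 24,"rx": 0,"ry": 0,"rz": -3.54},{"dx": 310,"dy": 18,"dz": 24,"rx": 0,"ry": 0,"rz": -3.54},{"dx": 310,"dy": 18,"dz": 24,"rx": 0,"ry": 0,"rz": -3.54},{"dx": 310,"dy": 18,"dz": 24,"rx": 0,"ry": 0,"rz": -3.54},{"dx": 310,"dy": 18,"dz": 24,"rx": 0,"ry": 0,"rz": -3.54},{"dx": 310,"dy": 18,"dz": 24,"rx": 0,"ry": 0,"rz": -3.54},{"dx": 310,"dy": 18,"dz": 24,"rx": 0,"ry": 0,"rz": -3.54}]'

```text
t: 1.48
eef_pos: [560.8, -96.4, 380.2]
tcp_rot: [-3.141, -0.002, 1.53]
ft_force: [-0.2, -0.6, 0.5]
opening: 0.498
```

```bash
python3 -c "
from h import *
go(rk(0,-90,330),rk(0,-90,300))"
```

```text
t 1.48 at [560.8 -96.4 380.2] [-3.1410e+00 -1.5000e-03  1.5303e+00] F [-0.2 -0.6  0.5] open 0.498 q6 -0.25
(np.float64(618.2), np.float64(55.3), 330) -> [153.8  51.2  50.4] rot [-0.01 -0.01  0.02] n>= 4.1
(np.float64(618.2), np.float64(55.3), 300) -> [153.8  51.3  80.4] rot [-0.01 -0.01  0.02] n>= 4.3
```

>>> play_rows --fingers 0.5 --increments '[{"dx": 154,"dy": 51,"dz": 70,"rx": 0,"ry": 0,"rz": 0},{"dx": 154,"dy": 51,"dz": 70,"rx": 0,"ry": 0,"rz": 0},{"dx": 154,"dy": 51,"dz": 70,"rx": 0,"ry": 0,"rz": 0},{"dx": 154,"dy": 51,"dz": 70,"rx": 0,"ry": 0,"rz": 0},{"dx": 154,"dy": 51,"dz": 70,"rx": 0,"ry": 0,"rz": 0},{"dx": 154,"dy": 51,"dz": 70,"rx": 0,"ry": 0,"rz": 0},{"dx": 154,"dy": 51,"dz": 70,"rx": 0,"ry": 0,"rz": 0}]'

```text
t: 2.07
eef_pos: [617.9, 55.7, 310.0]
tcp_rot: [-3.14, -0.001, 1.532]
ft_force: [0.2, -1.1, 0.3]
opening: 0.5
```

```bash
python3 -c "
from h import *
go(rk(0,-90,237))
for n in('side','wrist'):shot(n,n+'1')
c=ld('wrist1');print(proj(c,rk(0,-90,92)),proj(c,rk(0,-90,33)))
c=ld('side1');im=c['image'][:,:,::-1];cv2.imwrite('pics/z1.png',cv2.resize(im[100:260,170:330],None,fx=3.7,fy=3.7))"
```

```text
t 2.07 at [617.9  55.7 310. ] [-3.1400e+00 -1.3000e-03  1.5318e+00] F [ 0.2 -1.1  0.3] open 0.5 q6 0.02
(np.float64(618.2), np.float64(55.3), 237) -> [-0.5  0.4 73. ] rot [-0.02 -0.01  0.04] n>= 1.8
[258.78207534 218.20844907] [258.73130107 195.65244207]
```

View pics/wrist1.png

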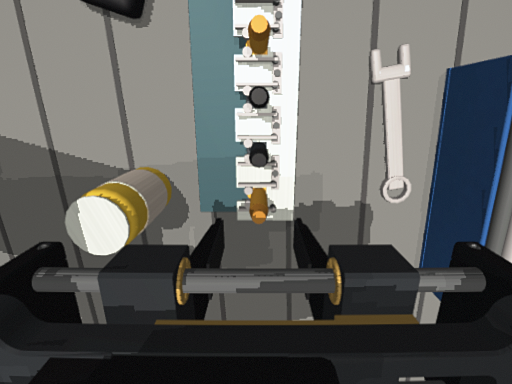

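View pics/z1.png

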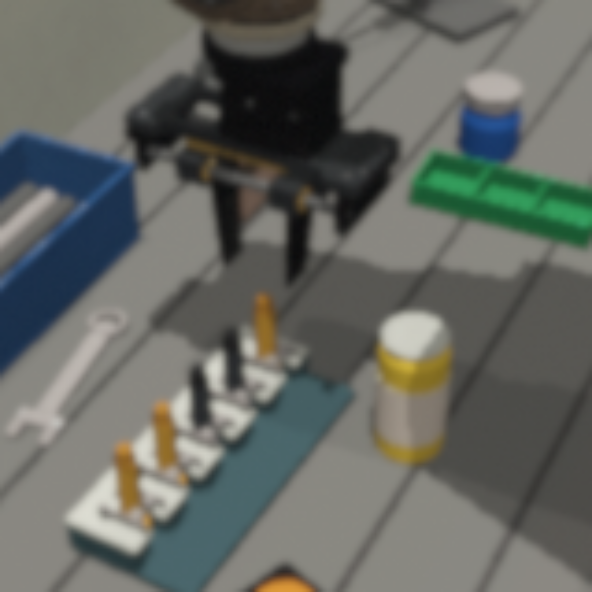

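Wrist view: the rightmost brass tip is at (258,210), centred between the fingers, and the prediction was (259,218). The fingers open along the rack's x. Descend.

>>> play_rows --fingers 0.5 --increments '[{"dx": 0,"dy": 0,"dz": 25,"rx": 0,"ry": 0,"rz": 0},{"dx": 0,"dy": 0,"dz": 50,"rx": 0,"ry": 0,"rz": 0},{"dx": 0,"dy": 0,"dz": 65,"rx": 0,"ry": 0,"rz": 0},{"dx": 0,"dy": 0,"dz": 73,"rx": 0,"ry": 0,"rz": 0},{"dx": 0,"dy": 0,"dz": 73,"rx": 0,"ry": 0,"rz": 0},{"dx": 0,"dy": 0,"dz": 73,"rx": 0,"ry": 0,"rz": 0}]'

```text
t: 2.67
eef_pos: [617.9, 53.5, 238.8]
tcp_rot: [3.141, -0.001, 1.528]
ft_force: [-0.1, 0.3, -0.4]
opening: 0.499
```

>>> play_rows --fingers 0 --increments '[{"dx": 0,"dy": 0,"dz": 0},{"dx": 0,"dy": 0,"dz": 0},{"dx": 0,"dy": 0,"dz": 0},{"dx": 0,"dy": 0,"dz": 0},{"dx": 0,"dy": 0,"dz": 0},{"dx": 0,"dy": 0,"dz": 0}]'

```text
invalid input
```

```bash
python3 -c "
from h import *
go(rk(0,-90,237),rk(-40,-90,237))
shot('side','side2')
c=ld('side2');im=c['image'][:,:,::-1];cv2.imwrite('pics/z2.png',cv2.resize(im[120:240,180:300],None,fx=5,fy=5,interpolation=2))"
```

```text
t 2.67 at [617.9  53.5 238.8] [ 3.1410e+00 -1.3000e-03  1.5283e+00] F [-0.1  0.3 -0.4] open 0.499 q6 0.02
(np.float64(618.2), np.float64(55.3), 237) -> [1.8 0.2 1.8] rot [ 0.01 -0.01  0.  ] n>= 0.1
(np.float64(578.2), np.float64(57.0), 237) -> [  1.8 -39.9   1.8] rot [ 0.01 -0.01  0.  ] n>= 1.0
```

View pics/z2.png

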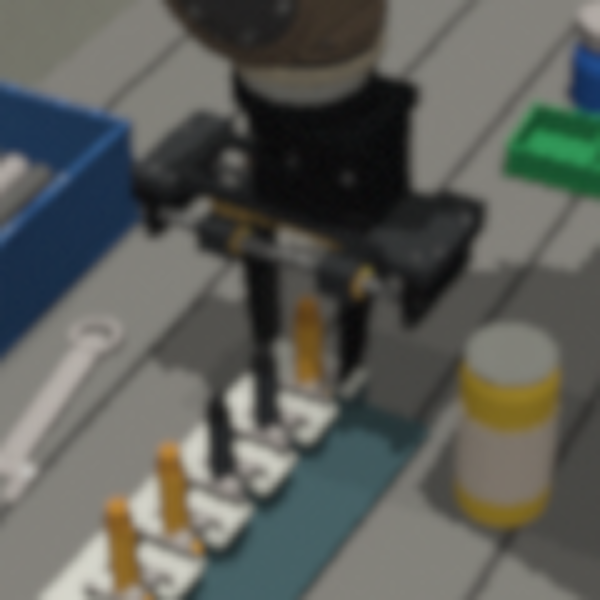

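The fingers straddle the tip at about (310,340) in the crop. A row needs all six keys, so I resend the close.

>>> play_rows --fingers 0 --increments '[{"dx": 1.8,"dy": 0,"dz": 1.8,"rx": 0,"ry": 0,"rz": 0},{"dx": 1.8,"dy": 0,"dz": 1.8,"rx": 0,"ry": 0,"rz": 0},{"dx": 1.8,"dy": 0,"dz": 1.8,"rx": 0,"ry": 0,"rz": 0},{"dx": 1.8,"dy": 0,"dz": 1.8,"rx": 0,"ry": 0,"rz": 0},{"dx": 1.8,"dy": 0,"dz": 1.8,"rx": 0,"ry": 0,"rz": 0},{"dx": 1.8,"dy": 0,"dz": 1.8,"rx": 0,"ry": 0,"rz": 0},{"dx": 1.8,"dy": 0,"dz": 1.8,"rx": 0,"ry": 0,"rz": 0}]'

```text
t: 3.3
eef_pos: [618.1, 55.6, 237.5]
tcp_rot: [3.14, -0.001, 1.529]
ft_force: [-1.0, 0.3, 0.9]
opening: 0.165
```

```bash
python3 -c "
from h import *
go(rk(0,-90,237),rk(-40,-90,237))"
```

```text
t 3.3 at [618.1  55.6 237.5] [ 3.1400e+00 -1.4000e-03  1.5287e+00] F [-1.   0.3  0.9] open 0.165 q6 0.02
(np.float64(618.2), np.float64(55.3), 237) -> [-0.3  0.1  0.5] rot [ 0.01 -0.01  0.01] n>= 0.0
(np.float64(578.2), np.float64(57.0), 237) -> [ -0.3 -39.9   0.5] rot [ 0.01 -0.01  0.01] n>= 1.0
```

>>> play_rows --fingers 0 --increments '[{"dx": 0,"dy": -5,"dz": 0,"rx": 0,"ry": 0,"rz": 0},{"dx": 0,"dy": -10,"dz": 0,"rx": 0,"ry": 0,"rz": 0},{"dx": 0,"dy": -15,"dz": 0,"rx": 0,"ry": 0,"rz": 0},{"dx": 0,"dy": -20,"dz": 0,"rx": 0,"ry": 0,"rz": 0},{"dx": 0,"dy": -28,"dz": 0,"rx": 0,"ry": 0,"rz": 0},{"dx": 0,"dy": -36,"dz": 0,"rx": 0,"ry": 0,"rz": 0},{"dx": 0,"dy": -43,"dz": 0,"rx": 0,"ry": 0,"rz": 0},{"dx": 0,"dy": -43,"dz": 0,"rx": 0,"ry": 0,"rz": 0}]'

```text
t: 3.97
eef_pos: [573.7, 57.6, 237.5]
tcp_rot: [3.141, -0.001, 1.529]
ft_force: [-1.7, 0.6, 1.5]
opening: 0.163
```

```bash
python3 -c "
from h import *
go(rk(-43,-90,360))
shot('side','side3')
c=ld('side3');im=c['image'][:,:,::-1];cv2.imwrite('pics/z3.png',cv2.resize(im[120:240,180:300],None,fx=5,fy=5,interpolation=2))"
```

```text
t 3.97 at [573.7  57.6 237.5] [ 3.1414e+00 -1.3000e-03  1.5289e+00] F [-1.7  0.6  1.5] open 0.163 q6 0.03
(np.float64(575.2), np.float64(57.1), 360) -> [  -0.2    1.5 -122.5] rot [ 0.   -0.01  0.01] n>= 2.9
```

View pics/z3.png

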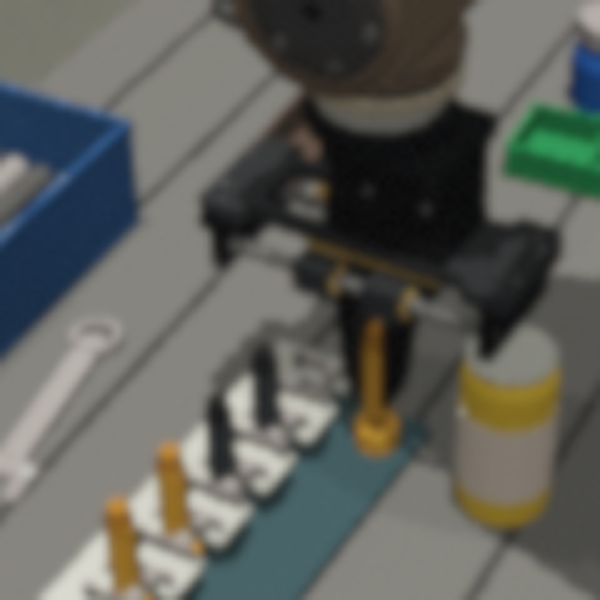

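The tip is out of the clip and upright with its foot on the ledge at (375,435), and the can is unmoved. Lift, then carry to the bay.

>>> play_rows --fingers 0 --increments '[{"dx": 0,"dy": 0,"dz": -20,"rx": 0,"ry": 0,"rz": 0},{"dx": 0,"dy": 0,"dz": -50,"rx": 0,"ry": 0,"rz": 0},{"dx": 0,"dy": 0,"dz": -80,"rx": 0,"ry": 0,"rz": 0},{"dx": -5,"dy": 0,"dz": -105,"rx": 0,"ry": 0,"rz": 0},{"dx": -20,"dy": 0,"dz": -115,"rx": 0,"ry": 0,"rz": 0},{"dx": -50,"dy": 0,"dz": -115,"rx": 0,"ry": 0,"rz": 0},{"dx": -80,"dy": 0,"dz": -115,"rx": 0,"ry": 0,"rz": 0},{"dx": -110,"dy": 0,"dz": -115,"rx": 0,"ry": 0,"rz": 0}]'

```text
t: 4.68
eef_pos: [569.4, -53.4, 352.5]
tcp_rot: [-3.141, -0.001, 1.53]
ft_force: [0.8, 0.5, -0.3]
opening: 0.165
```

```bash
python3 -c "
from h import *
go(bay(2,300))"
```

```text
t 4.68 at [569.4 -53.4 352.5] [-3.1413e+00 -1.4000e-03  1.5298e+00] F [ 0.8  0.5 -0.3] open 0.165 q6 -0.17
(np.float64(592.0), np.float64(-258.8), 300) -> [-204.3   31.    52.2] rot [-0.   -0.01  0.02] n>= 5.1
```

>>> play_rows --fingers 0 --increments '[{"dx": -30,"dy": 5,"dz": 0,"rx": 0,"ry": 0,"rz": 0},{"dx": -65,"dy": 10,"dz": 0,"rx": 0,"ry": 0,"rz": 0},{"dx": -100,"dy": 15,"dz": 10,"rx": 0,"ry": 0,"rz": 0},{"dx": -135,"dy": 21,"dz": 25,"rx": 0,"ry": 0,"rz": 0},{"dx": -170,"dy": 26,"dz": 40,"rx": 0,"ry": 0,"rz": 0},{"dx": -195,"dy": 30,"dz": 50,"rx": 0,"ry": 0,"rz": 0},{"dx": -204,"dy": 31,"dz": 52,"rx": 0,"ry": 0,"rz": 0},{"dx": -204,"dy": 31,"dz": 52,"rx": 0,"ry": 0,"rz": 0}]'

```text
t: 5.35
eef_pos: [591.7, -260.3, 298.8]
tcp_rot: [-3.139, -0.002, 1.527]
ft_force: [0.5, 0.9, -0.9]
opening: 0.163
```

```bash
python3 -c "
from h import *
go(bay(2,234))
[shot(n,n+'4') for n in ('side','top')]
c=ld('top4');im=c['image'][:,:,::-1];a=cv2.resize(im[130:250,330:430],None,fx=4,fy=4,interpolation=2)
c=ld('side4');im=c['image'][:,:,::-1];b=cv2.resize(im[60:180,255:355],None,fx=4,fy=4,interpolation=2)
cv2.imwrite('pics/z4.png',np.hstack([a,b]))"
```

```text
t 5.35 at [ 591.7 -260.3  298.8] [-3.1393e+00 -2.3000e-03  1.5273e+00] F [ 0.5  0.9 -0.9] open 0.163 q6 -0.47
(np.float64(592.0), np.float64(-258.8), 234) -> [ 1.4  0.4 64.8] rot [-0.02 -0.02 -0.01] n>= 1.6
```

View pics/z4.png

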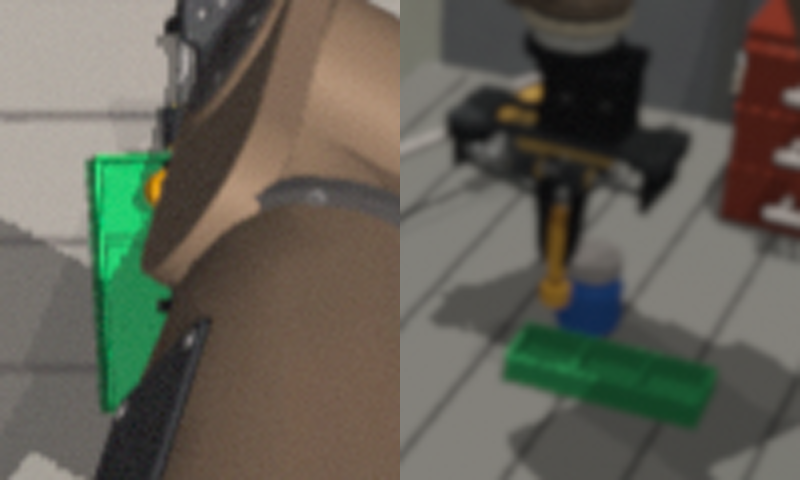

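Both views show the tip above the far bay. The top crop has its foot at (155,187). Lower it and release.

>>> play_rows --fingers 0 --increments '[{"dx": 0,"dy": 0,"dz": 20,"rx": 0,"ry": 0,"rz": 0},{"dx": 1,"dy": 0,"dz": 40,"rx": 0,"ry": 0,"rz": 0},{"dx": 1,"dy": 0,"dz": 52,"rx": 0,"ry": 0,"rz": 0},{"dx": 1,"dy": 0,"dz": 59,"rx": 0,"ry": 0,"rz": 0},{"dx": 1,"dy": 0,"dz": 63,"rx": 0,"ry": 0,"rz": 0},{"dx": 1,"dy": 0,"dz": 65,"rx": 0,"ry": 0,"rz": 0},{"dx": 1,"dy": 0,"dz": 65,"rx": 0,"ry": 0,"rz": 0}]'

```text
t: 6.03
eef_pos: [592.1, -256.5, 235.5]
tcp_rot: [-3.141, -0.002, 1.53]
ft_force: [-0.5, 0.4, -1.1]
opening: 0.162
```

```bash
python3 -c "
from h import *
go(bay(2,233.5))
[shot(n,n+'5') for n in ('side','wrist')]
c=ld('side5');im=c['image'][:,:,::-1];b=cv2.resize(im[60:180,255:355],None,fx=5,fy=5,interpolation=2)
cv2.imwrite('pics/z5.png',b)"
```

```text
t 6.03 at [ 592.1 -256.5  235.5] [-3.1410e+00 -1.8000e-03  1.5298e+00] F [-0.5  0.4 -1.1] open 0.162 q6 -0.47
(np.float64(592.0), np.float64(-258.8), 233.5) -> [-2.3  0.   2. ] rot [-0.01 -0.02  0.02] n>= 0.1
```

View pics/z5.png

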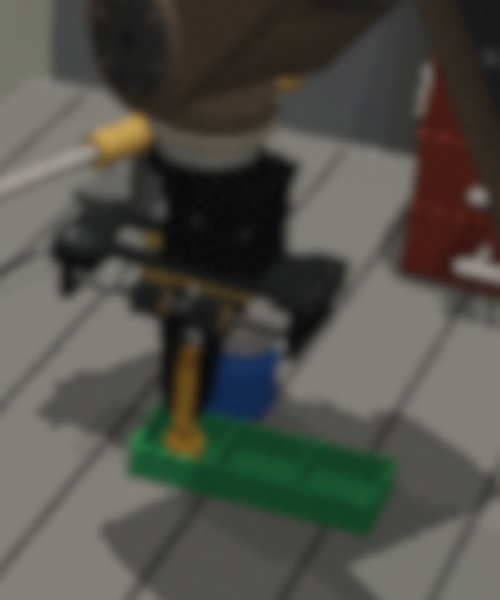

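>>> play_rows --fingers 0 --increments '[{"dx": -2,"dy": 0,"dz": 1,"rx": 0,"ry": 0,"rz": 0},{"dx": -2,"dy": 0,"dz": 2,"rx": 0,"ry": 0,"rz": 0},{"dx": -2,"dy": 0,"dz": 2.5,"rx": 0,"ry": 0,"rz": 0},{"dx": -2,"dy": 0,"dz": 2.5,"rx": 0,"ry": 0,"rz": 0}]'

```text
t: 6.47
eef_pos: [592.0, -258.8, 233.6]
tcp_rot: [3.141, -0.001, 1.529]
ft_force: [-0.1, -0.4, -0.1]
opening: 0.163
```

```bash
python3 -c "
from h import *
go(bay(2,233.5))
c=ld('side5');
P=lambda p:((proj(c,p)-[255,60])*5).round(0)
for i in (0,1,2): print([P(np.array(bay(i,26))+[a,b,0]) for a,b in ((-25,26),(25,26),(-25,-26),(25,-26))])
print(P((592.1,-256.5,90)),P((592.1,-256.5,6)))"
```

```text
t 6.47 at [ 592.  -258.8  233.6] [ 3.1414e+00 -1.3000e-03  1.5294e+00] F [-0.1 -0.4 -0.1] open 0.163 q6 -0.47
(np.float64(592.0), np.float64(-258.8), 233.5) -> [0.  0.  0.1] rot [ 0.   -0.01  0.01] n>= 0.0
[array([363., 496.]), array([290., 475.]), array([387., 456.]), array([316., 436.])]
[array([282., 475.]), array([211., 455.]), array([308., 436.]), array([239., 417.])]
[array([203., 455.]), array([134., 435.]), array([231., 417.]), array([163., 398.])]
[188. 346.] [179. 452.]
```

>>> play_rows --fingers 0.4 --increments '[{"dx": 0,"dy": 0,"dz": 0.3,"rx": 0,"ry": 0,"rz": 0},{"dx": 0,"dy": 0,"dz": 0.3,"rx": 0,"ry": 0,"rz": 0},{"dx": 0,"dy": 0,"dz": 0.3,"rx": 0,"ry": 0,"rz": 0},{"dx": 0,"dy": 0,"dz": 0.3,"rx": 0,"ry": 0,"rz": 0},{"dx": 0,"dy": 0,"dz": 0.3,"rx": 0,"ry": 0,"rz": 0}]'

```text
t: 6.88
eef_pos: [592.0, -258.8, 233.3]
tcp_rot: [3.141, -0.001, 1.529]
ft_force: [0.1, -0.5, 0.0]
opening: 0.392
```

>>> play_rows --fingers 0.4 --increments '[{"dx": 0,"dy": 0,"dz": -15,"rx": 0,"ry": 0,"rz": 0},{"dx": 0,"dy": 0,"dz": -40,"rx": 0,"ry": 0,"rz": 0},{"dx": 0,"dy": 0,"dz": -75,"rx": 0,"ry": 0,"rz": 0},{"dx": 0,"dy": 0,"dz": -110,"rx": 0,"ry": 0,"rz": 0},{"dx": 25,"dy": 0,"dz": -120,"rx": 0,"ry": 0,"rz": 0},{"dx": 60,"dy": 0,"dz": -120,"rx": 0,"ry": 0,"rz": 0},{"dx": 100,"dy": 0,"dz": -120,"rx": 0,"ry": 0,"rz": 0},{"dx": 140,"dy": 0,"dz": -120,"rx": 0,"ry": 0,"rz": 0}]'

```text
t: 7.55
eef_pos: [597.3, -117.9, 353.9]
tcp_rot: [3.141, -0.001, 1.528]
ft_force: [1.2, 0.1, 0.4]
opening: 0.401
```

```bash
python3 -c "
from h import *
go(rk(0,45,310))
[shot(n,n+'6') for n in ('side','top')]
c=ld('top6');im=c['image'][:,:,::-1];a=cv2.resize(im[130:250,330:430],None,fx=4,fy=4,interpolation=2)
c=ld('side6');im=c['image'][:,:,::-1];b=cv2.resize(im[90:210,255:355],None,fx=4,fy=4,interpolation=2)
cv2.imwrite('pics/z6.png',np.hstack([a,b]))"
```

```text
t 7.55 at [ 597.3 -117.9  353.9] [ 3.1407e+00 -1.2000e-03  1.5281e+00] F [1.2 0.1 0.4] open 0.401 q6 -0.26
(np.float64(623.9), np.float64(190.2), 310) -> [308.9  13.4  44.3] rot [ 0.01 -0.01  0.  ] n>= 7.5
```

View pics/z6.png

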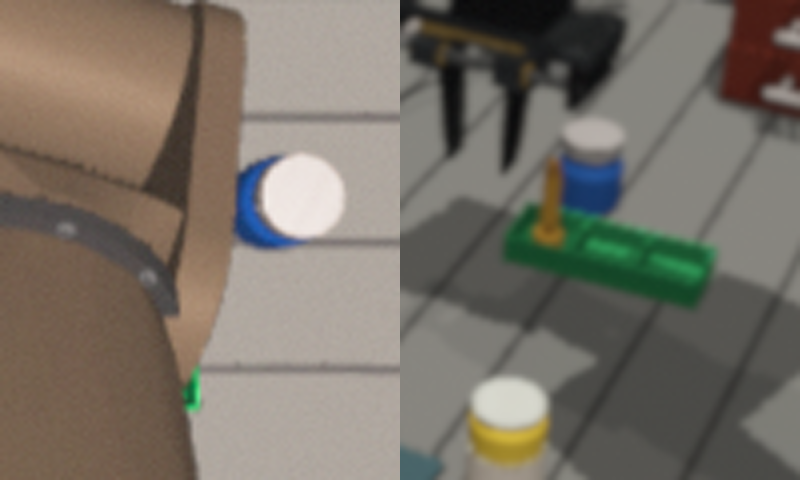

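The side view shows the first tip standing upright in the far bay at (550,205). Second tip, at rack y = +45.

>>> play_rows --fingers 0.5 --increments '[{"dx": 309,"dy": 13,"dz": 44,"rx": 0,"ry": 0,"rz": 0},{"dx": 309,"dy": 13,"dz": 44,"rx": 0,"ry": 0,"rz": 0},{"dx": 309,"dy": 13,"dz": 44,"rx": 0,"ry": 0,"rz": 0},{"dx": 309,"dy": 13,"dz": 44,"rx": 0,"ry": 0,"rz": 0},{"dx": 309,"dy": 13,"dz": 44,"rx": 0,"ry": 0,"rz": 0},{"dx": 309,"dy": 13,"dz": 44,"rx": 0,"ry": 0,"rz": 0},{"dx": 309,"dy": 13,"dz": 44,"rx": 0,"ry": 0,"rz": 0},{"dx": 309,"dy": 13,"dz": 44,"rx": 0,"ry": 0,"rz": 0}]'

```text
t: 8.32
eef_pos: [622.0, 197.1, 309.9]
tcp_rot: [-3.141, -0.002, 1.535]
ft_force: [-0.1, -0.9, 0.5]
opening: 0.499
```

```bash
python3 -c "
from h import *
go(rk(0,45,310),rk(0,45,237))"
```

```text
t 8.32 at [622.  197.1 309.9] [-3.1414e+00 -2.4000e-03  1.5351e+00] F [-0.1 -0.9  0.5] open 0.499 q6 0.24
(np.float64(623.9), np.float64(190.2), 310) -> [-6.8  2.2 -0.1] rot [-0.   -0.02  0.07] n>= 0.2
(np.float64(623.9), np.float64(190.2), 237) -> [-7.   2.2 72.9] rot [-0.   -0.02  0.07] n>= 1.8
```

>>> play_rows --fingers 0.5 --increments '[{"dx": -7,"dy": 2,"dz": 0,"rx": 0,"ry": 0,"rz": 0.07},{"dx": -7,"dy": 2,"dz": 0,"rx": 0,"ry": 0,"rz": 0.07},{"dx": -7,"dy": 2,"dz": 0,"rx": 0,"ry": 0,"rz": 0.07},{"dx": -7,"dy": 2,"dz": 25,"rx": 0,"ry": 0,"rz": 0.07},{"dx": -7,"dy": 2,"dz": 50,"rx": 0,"ry": 0,"rz": 0.07},{"dx": -7,"dy": 2,"dz": 65,"rx": 0,"ry": 0,"rz": 0.07},{"dx": -7,"dy": 2,"dz": 72.5,"rx": 0,"ry": 0,"rz": 0.07},{"dx": -7,"dy": 2,"dz": 72.5,"rx": 0,"ry": 0,"rz": 0.07}]'

```text
t: 8.98
eef_pos: [623.7, 188.9, 236.1]
tcp_rot: [-3.139, -0.002, 1.526]
ft_force: [-0.5, -0.8, 0.3]
opening: 0.501
```

```bash
python3 -c "
from h import *
go(rk(0,45,237.3))
shot('side','side7')
c=ld('side7');im=c['image'][:,:,::-1];cv2.imwrite('pics/z7.png',cv2.resize(im[140:260,160:280],None,fx=5,fy=5,interpolation=2))"
```

```text
t 8.98 at [623.7 188.9 236.1] [-3.1392e+00 -1.8000e-03  1.5263e+00] F [-0.5 -0.8  0.3] open 0.501 q6 0.23
(np.float64(623.9), np.float64(190.2), 237.3) -> [ 1.3  0.1 -1.2] rot [-0.02 -0.02 -0.02] n>= 0.0
```

View pics/z7.png

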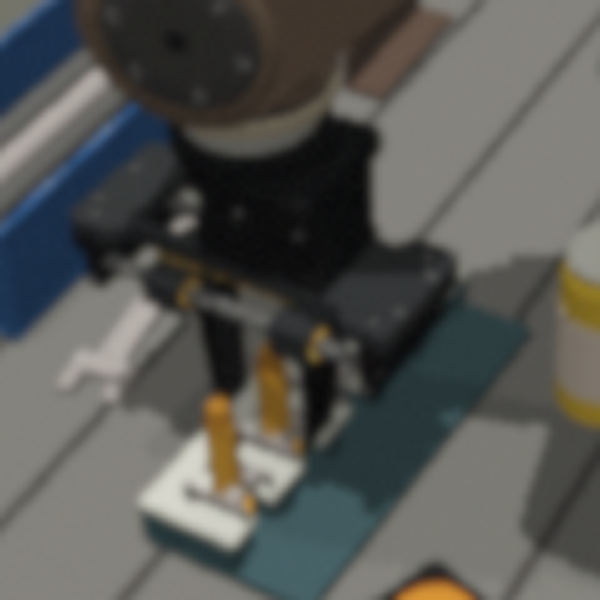

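The fingers straddle the second tip at (273,390). Close.

>>> play_rows --fingers 0 --increments '[{"dx": 1,"dy": 0,"dz": -1,"rx": 0,"ry": 0,"rz": 0},{"dx": 1,"dy": 0,"dz": -1,"rx": 0,"ry": 0,"rz": 0},{"dx": 1,"dy": 0,"dz": -1,"rx": 0,"ry": 0,"rz": 0},{"dx": 1,"dy": 0,"dz": -1,"rx": 0,"ry": 0,"rz": 0},{"dx": 1,"dy": 0,"dz": -1,"rx": 0,"ry": 0,"rz": 0},{"dx": 1,"dy": 0,"dz": -1,"rx": 0,"ry": 0,"rz": 0},{"dx": 1,"dy": 0,"dz": -1,"rx": 0,"ry": 0,"rz": 0}]'

```text
t: 9.62
eef_pos: [624.1, 190.3, 238.7]
tcp_rot: [-3.141, -0.002, 1.527]
ft_force: [-0.5, 0.0, 2.8]
opening: 0.161
```

>>> play_rows --fingers 0 --increments '[{"dx": 0,"dy": -5,"dz": 0,"rx": 0,"ry": 0,"rz": 0},{"dx": 0,"dy": -10,"dz": 0,"rx": 0,"ry": 0,"rz": 0},{"dx": 0,"dy": -15,"dz": 0,"rx": 0,"ry": 0,"rz": 0},{"dx": 0,"dy": -20,"dz": 0,"rx": 0,"ry": 0,"rz": 0},{"dx": 0,"dy": -28,"dz": 0,"rx": 0,"ry": 0,"rz": 0},{"dx": 0,"dy": -36,"dz": 0,"rx": 0,"ry": 0,"rz": 0},{"dx": 0,"dy": -43,"dz": 0,"rx": 0,"ry": 0,"rz": 0},{"dx": 0,"dy": -43,"dz": 0,"rx": 0,"ry": 0,"rz": 0}]'

```text
t: 10.28
eef_pos: [579.6, 192.4, 238.7]
tcp_rot: [-3.14, -0.002, 1.527]
ft_force: [0.3, -0.2, -1.1]
opening: 0.16
```

```bash
python3 -c "
from h import *
go(bay(1,352))
shot('side','side8')
c=ld('side8');im=c['image'][:,:,::-1];cv2.imwrite('pics/z8.png',cv2.resize(im[140:260,160:280],None,fx=5,fy=5,interpolation=2))"
```

```text
t 10.28 at [579.6 192.4 238.7] [-3.1399e+00 -2.0000e-03  1.5271e+00] F [ 0.3 -0.2 -1.1] open 0.16 q6 0.25
(np.float64(537.0), np.float64(-261.0), 352) -> [-454.6  -23.  -114.1] rot [-0.02 -0.02 -0.01] n>= 11.3
```

View pics/z8.png

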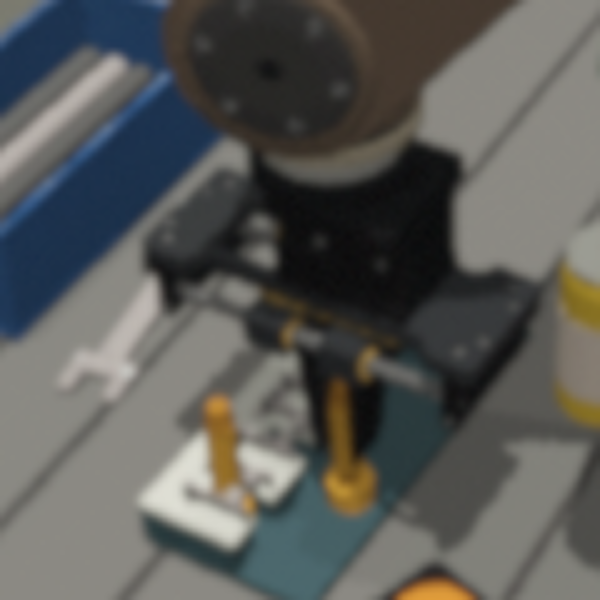

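The second tip is out, foot on the ledge at (348,487). Lift and carry to the middle bay.

>>> play_rows --fingers 0 --increments '[{"dx": 0,"dy": 0,"dz": -20,"rx": 0,"ry": 0,"rz": 0},{"dx": 0,"dy": 0,"dz": -50,"rx": 0,"ry": 0,"rz": 0},{"dx": 0,"dy": 0,"dz": -80,"rx": 0,"ry": 0,"rz": 0},{"dx": -5,"dy": 0,"dz": -105,"rx": 0,"ry": 0,"rz": 0},{"dx": -25,"dy": 0,"dz": -114,"rx": 0,"ry": 0,"rz": 0},{"dx": -55,"dy": 0,"dz": -114,"rx": 0,"ry": 0,"rz": 0},{"dx": -90,"dy": 0,"dz": -114,"rx": 0,"ry": 0,"rz": 0},{"dx": -125,"dy": 0,"dz": -114,"rx": 0,"ry": 0,"rz": 0}]'

```text
t: 11.0
eef_pos: [574.6, 66.3, 352.6]
tcp_rot: [-3.14, -0.002, 1.528]
ft_force: [0.6, -0.0, -1.0]
opening: 0.163
```

>>> play_rows --fingers 0 --increments '[{"dx": -35,"dy": -2,"dz": 0,"rx": 0,"ry": 0,"rz": 0},{"dx": -70,"dy": -5,"dz": 0,"rx": 0,"ry": 0,"rz": 0},{"dx": -105,"dy": -8,"dz": 0,"rx": 0,"ry": 0,"rz": 0},{"dx": -140,"dy": -11,"dz": 0,"rx": 0,"ry": 0,"rz": 0},{"dx": -175,"dy": -14,"dz": 0,"rx": 0,"ry": 0,"rz": 0},{"dx": -205,"dy": -16,"dz": 0,"rx": 0,"ry": 0,"rz": 0},{"dx": -230,"dy": -17,"dz": 0,"rx": 0,"ry": 0,"rz": 0},{"dx": -230,"dy": -17,"dz": 0,"rx": 0,"ry": 0,"rz": 0}]'

```text
t: 11.67
eef_pos: [547.5, -166.5, 351.8]
tcp_rot: [-3.14, -0.002, 1.525]
ft_force: [-0.6, -0.2, -0.7]
opening: 0.162
```

```bash
python3 -c "
from h import *
go(bay(1,320))
shot('top','top9');shot('wrist','wrist9')
c=ld('top9');im=c['image'][:,:,::-1];cv2.imwrite('pics/z9.png',np.hstack([cv2.resize(im[130:250,330:430],None,fx=3.2,fy=3.2,interpolation=2),ld('wrist9')['image'][:,100:400,::-1]]))"
```

```text
t 11.67 at [ 547.5 -166.5  351.8] [-3.1397e+00 -1.6000e-03  1.5250e+00] F [-0.6 -0.2 -0.7] open 0.162 q6 -0.37
(np.float64(537.0), np.float64(-261.0), 320) -> [-94.9  -6.1  31.7] rot [-0.02 -0.02 -0.03] n>= 2.4
```

View pics/z9.png

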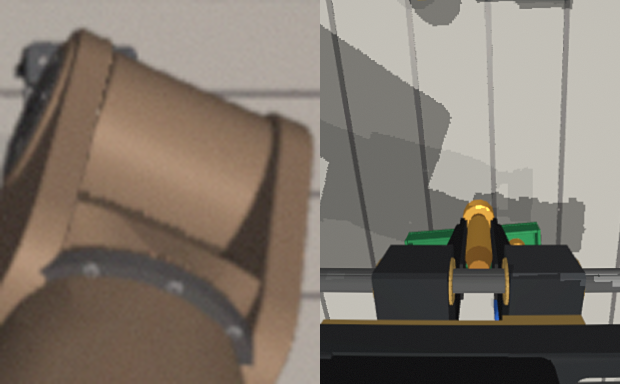

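The wrist view shows the tip held upright and lined up with the tray's middle, with the placed tip to its right. Continue.

>>> play_rows --fingers 0 --increments '[{"dx": -35,"dy": -2,"dz": 5,"rx": 0,"ry": 0,"rz": 0},{"dx": -70,"dy": -5,"dz": 10,"rx": 0,"ry": 0,"rz": 0},{"dx": -90,"dy": -6,"dz": 20,"rx": 0,"ry": 0,"rz": 0},{"dx": -95,"dy": -6,"dz": 35,"rx": 0,"ry": 0,"rz": 0},{"dx": -95,"dy": -6,"dz": 60,"rx": 0,"ry": 0,"rz": 0},{"dx": -95,"dy": -6,"dz": 77,"rx": 0,"ry": 0,"rz": 0},{"dx": -95,"dy": -6,"dz": 85,"rx": 0,"ry": 0,"rz": 0},{"dx": -95,"dy": -6,"dz": 85,"rx": 0,"ry": 0,"rz": 0}]'

```text
t: 12.43
eef_pos: [537.5, -256.6, 264.9]
tcp_rot: [-3.136, -0.004, 1.528]
ft_force: [-0.6, -0.6, -1.2]
opening: 0.166
```

```bash
python3 -c "
from h import *
go(bay(1,235))
shot('side','side10')
c=ld('side10');im=c['image'][:,:,::-1];cv2.imwrite('pics/z10.png',cv2.resize(im[60:180,255:355],None,fx=5,fy=5,interpolation=2))"
```

```text
t 12.43 at [ 537.5 -256.6  264.9] [-3.1363 -0.0044  1.5276] F [-0.6 -0.6 -1.2] open 0.166 q6 -0.51
(np.float64(537.0), np.float64(-261.0), 235) -> [-4.5 -0.1 29.9] rot [-0.05 -0.04 -0.  ] n>= 0.7
```

View pics/z10.png

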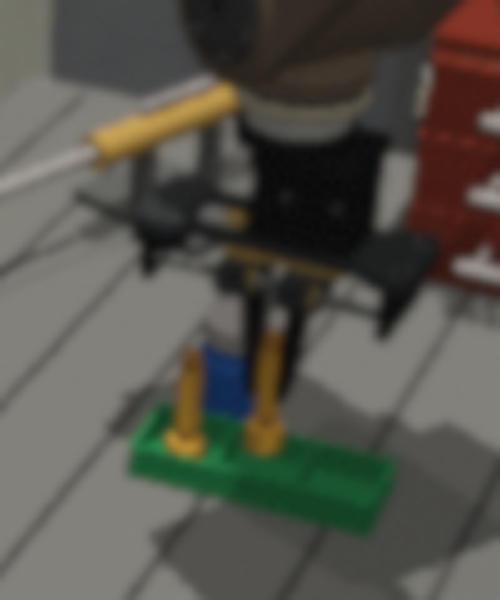

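The second tip hangs over the middle bay at (263,435). The first stands at (185,440).

>>> play_rows --fingers 0 --increments '[{"dx": -2,"dy": 0,"dz": 8,"rx": 0,"ry": 0,"rz": 0},{"dx": -4,"dy": 0,"dz": 16,"rx": 0,"ry": 0,"rz": 0},{"dx": -4,"dy": 0,"dz": 22,"rx": 0,"ry": 0,"rz": 0},{"dx": -4,"dy": 0,"dz": 26,"rx": 0,"ry": 0,"rz": 0},{"dx": -4,"dy": 0,"dz": 29,"rx": 0,"ry": 0,"rz": 0},{"dx": -4,"dy": 0,"dz": 30,"rx": 0,"ry": 0,"rz": 0},{"dx": -4,"dy": 0,"dz": 30,"rx": 0,"ry": 0,"rz": 0}]'

```text
t: 13.07
eef_pos: [537.4, -260.8, 236.0]
tcp_rot: [-3.138, -0.003, 1.527]
ft_force: [0.4, -0.5, -1.7]
opening: 0.164
```

```bash
python3 -c "
from h import *
go(bay(1,234.5))"
```

```text
t 13.07 at [ 537.4 -260.8  236. ] [-3.1378 -0.0035  1.5275] F [ 0.4 -0.5 -1.7] open 0.164 q6 -0.52
(np.float64(537.0), np.float64(-261.0), 234.5) -> [-0.2 -0.4  1.5] rot [-0.04 -0.03 -0.  ] n>= 0.0
```

>>> play_rows --fingers 0 --increments '[{"dx": 0,"dy": 0,"dz": 1,"rx": 0,"ry": 0,"rz": 0},{"dx": 0,"dy": 0,"dz": 1.5,"rx": 0,"ry": 0,"rz": 0},{"dx": 0,"dy": 0,"dz": 1.5,"rx": 0,"ry": 0,"rz": 0}]'

```text
t: 13.32
eef_pos: [537.4, -260.8, 234.8]
tcp_rot: [-3.138, -0.003, 1.527]
ft_force: [-0.3, 0.1, -1.2]
opening: 0.161
```

>>> play_rows --fingers 0.4 --increments '[{"dx": 0,"dy": 0,"dz": 0,"rx": 0,"ry": 0,"rz": 0},{"dx": 0,"dy": 0,"dz": 0,"rx": 0,"ry": 0,"rz": 0},{"dx": 0,"dy": 0,"dz": 0,"rx": 0,"ry": 0,"rz": 0},{"dx": 0,"dy": 0,"dz": 0,"rx": 0,"ry": 0,"rz": 0},{"dx": 0,"dy": 0,"dz": 0,"rx": 0,"ry": 0,"rz": 0}]'

```text
t: 13.73
eef_pos: [537.5, -260.8, 234.8]
tcp_rot: [-3.138, -0.003, 1.527]
ft_force: [-0.1, 0.0, 0.1]
opening: 0.39
```

>>> play_rows --fingers 0.4 --increments '[{"dx": 0,"dy": 0,"dz": -15,"rx": 0,"ry": 0,"rz": 0},{"dx": 0,"dy": 0,"dz": -40,"rx": 0,"ry": 0,"rz": 0},{"dx": 0,"dy": 0,"dz": -75,"rx": 0,"ry": 0,"rz": 0},{"dx": 0,"dy": 0,"dz": -110,"rx": 0,"ry": 0,"rz": 0},{"dx": 25,"dy": 0,"dz": -120,"rx": 0,"ry": 0,"rz": 0},{"dx": 60,"dy": 5,"dz": -120,"rx": 0,"ry": 0,"rz": 0},{"dx": 95,"dy": 10,"dz": -120,"rx": 0,"ry": 0,"rz": 0},{"dx": 130,"dy": 15,"dz": -120,"rx": 0,"ry": 0,"rz": 0}]'

```text
t: 14.4
eef_pos: [558.3, -130.8, 355.7]
tcp_rot: [-3.139, -0.003, 1.526]
ft_force: [0.6, -0.5, -0.8]
opening: 0.402
```

```bash
python3 -c "
from h import *
go(rk(0,90,310))
shot('side','side11')
c=ld('side11');im=c['image'][:,:,::-1];cv2.imwrite('pics/z11.png',cv2.resize(im[90:210,255:355],None,fx=5,fy=5,interpolation=2))"
```

```text
t 14.4 at [ 558.3 -130.8  355.7] [-3.1390e+00 -3.0000e-03  1.5264e+00] F [ 0.6 -0.5 -0.8] open 0.402 q6 -0.3
(np.float64(625.8), np.float64(235.1), 310) -> [368.4  51.3  46.7] rot [-0.02 -0.03 -0.02] n>= 9.0
```

View pics/z11.png

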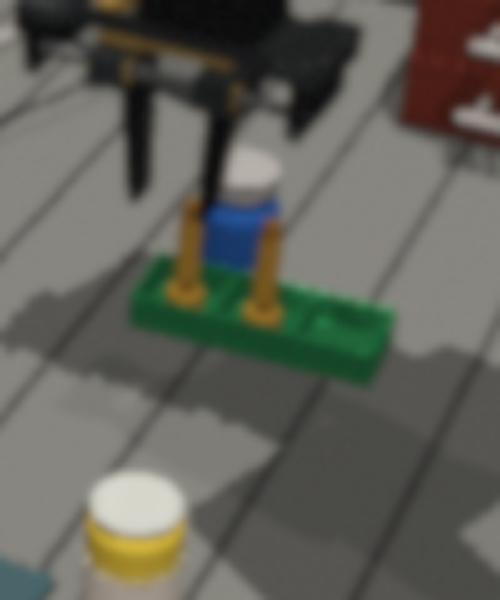

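Two tips now stand in the tray, at (187,250) and (263,270). Third tip, at rack y = +90.

>>> play_rows --fingers 0.5 --increments '[{"dx": 40,"dy": 6,"dz": 0,"rx": 0,"ry": 0,"rz": 0},{"dx": 80,"dy": 11,"dz": 0,"rx": 0,"ry": 0,"rz": 0},{"dx": 120,"dy": 17,"dz": 0,"rx": 0,"ry": 0,"rz": 0},{"dx": 160,"dy": 22,"dz": 0,"rx": 0,"ry": 0,"rz": 0},{"dx": 200,"dy": 28,"dz": 0,"rx": 0,"ry": 0,"rz": 0},{"dx": 240,"dy": 34,"dz": 0,"rx": 0,"ry": 0,"rz": 0},{"dx": 280,"dy": 39,"dz": 5,"rx": 0,"ry": 0,"rz": 0},{"dx": 310,"dy": 43,"dz": 10,"rx": 0,"ry": 0,"rz": 0}]'

```text
t: 15.12
eef_pos: [614.7, 185.2, 347.0]
tcp_rot: [-3.139, -0.005, 1.53]
ft_force: [0.3, -1.0, -0.8]
opening: 0.497
```

```bash
python3 -c "
from h import *
go(rk(0,90,310),rk(0,90,237.3))"
```

```text
t 15.12 at [614.7 185.2 347. ] [-3.1392 -0.0051  1.5303] F [ 0.3 -1.  -0.8] open 0.497 q6 0.23
(np.float64(625.8), np.float64(235.1), 310) -> [50.2  9.1 37.2] rot [-0.02 -0.05  0.02] n>= 1.5
(np.float64(625.8), np.float64(235.1), 237.3) -> [ 49.8   9.3 109.9] rot [-0.02 -0.05  0.02] n>= 2.9
```

>>> play_rows --fingers 0.5 --increments '[{"dx": 25,"dy": 5,"dz": 10,"rx": 0,"ry": 0,"rz": 0},{"dx": 42,"dy": 8,"dz": 25,"rx": 0,"ry": -0.05,"rz": 0},{"dx": 50,"dy": 9,"dz": 35,"rx": 0,"ry": -0.05,"rz": 0},{"dx": 50,"dy": 9,"dz": 38,"rx": 0,"ry": -0.05,"rz": 0},{"dx": 50,"dy": 9,"dz": 38,"rx": 0,"ry": -0.05,"rz": 0}]'

```text
t: 15.53
eef_pos: [625.5, 234.5, 308.2]
tcp_rot: [-3.137, 0.001, 1.531]
ft_force: [-0.0, 0.1, 0.2]
opening: 0.499
```

```bash
python3 -c "
from h import *
go(rk(0,90,237.3))"
```

```text
t 15.53 at [625.5 234.5 308.2] [-3.1372e+00  9.0000e-04  1.5306e+00] F [-0.   0.1  0.2] open 0.499 q6 0.3
(np.float64(625.8), np.float64(235.1), 237.3) -> [ 0.7  0.6 70.9] rot [-0.04  0.01  0.03] n>= 1.7
```

>>> play_rows --fingers 0.5 --increments '[{"dx": 1,"dy": 0.5,"dz": 22,"rx": -0.03,"ry": 0,"rz": 0},{"dx": 1,"dy": 0.5,"dz": 45,"rx": -0.03,"ry": 0,"rz": 0},{"dx": 1,"dy": 0.5,"dz": 60,"rx": -0.03,"ry": 0,"rz": 0},{"dx": 1,"dy": 0.5,"dz": 68,"rx": -0.03,"ry": 0,"rz": 0},{"dx": 1,"dy": 0.5,"dz": 71,"rx": -0.03,"ry": 0,"rz": 0},{"dx": 1,"dy": 0.5,"dz": 71,"rx": -0.03,"ry": 0,"rz": 0}]'

```text
t: 16.03
eef_pos: [626.0, 234.5, 237.5]
tcp_rot: [-3.14, 0.001, 1.53]
ft_force: [-0.3, -0.9, -0.1]
opening: 0.499
```

```bash
python3 -c "
from h import *
go(rk(0,90,237.3))
shot('side','side12')
c=ld('side12');im=c['image'][:,:,::-1];cv2.imwrite('pics/z12.png',cv2.resize(im[150:270,150:270],None,fx=5,fy=5,interpolation=2))"
```

```text
t 16.03 at [626.  234.5 237.5] [-3.1404e+00  8.0000e-04  1.5296e+00] F [-0.3 -0.9 -0.1] open 0.499 q6 0.3
(np.float64(625.8), np.float64(235.1), 237.3) -> [ 0.5 -0.2  0.2] rot [-0.01  0.01  0.02] n>= 0.0
```

View pics/z12.png

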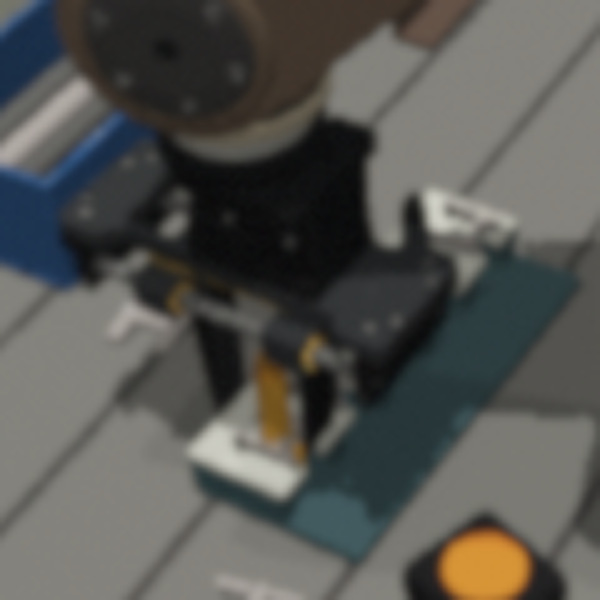

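The third tip, at (270,400), is between the fingers. Close and pull.

>>> play_rows --fingers 0 --increments '[{"dx": 0,"dy": 0,"dz": 0,"rx": 0,"ry": 0,"rz": 0},{"dx": 0,"dy": 0,"dz": 0,"rx": 0,"ry": 0,"rz": 0},{"dx": 0,"dy": 0,"dz": 0,"rx": 0,"ry": 0,"rz": 0},{"dx": 0,"dy": 0,"dz": 0,"rx": 0,"ry": 0,"rz": 0},{"dx": 0,"dy": 0,"dz": 0,"rx": 0,"ry": 0,"rz": 0},{"dx": 0,"dy": 0,"dz": 0,"rx": 0,"ry": 0,"rz": 0},{"dx": 0,"dy": 0,"dz": 0,"rx": 0,"ry": 0,"rz": 0}]'

```text
t: 16.67
eef_pos: [626.0, 234.8, 238.2]
tcp_rot: [-3.141, 0.001, 1.53]
ft_force: [0.1, 0.5, 1.8]
opening: 0.161
```

>>> play_rows --fingers 0 --increments '[{"dx": 0,"dy": -5,"dz": 0,"rx": 0,"ry": 0,"rz": 0},{"dx": 0,"dy": -10,"dz": 0,"rx": 0,"ry": 0,"rz": 0},{"dx": 0,"dy": -15,"dz": 0,"rx": 0,"ry": 0,"rz": 0},{"dx": 0,"dy": -20,"dz": 0,"rx": 0,"ry": 0,"rz": 0},{"dx": 0,"dy": -28,"dz": 0,"rx": 0,"ry": 0,"rz": 0},{"dx": 0,"dy": -36,"dz": 0,"rx": 0,"ry": 0,"rz": 0},{"dx": 0,"dy": -43,"dz": 0,"rx": 0,"ry": 0,"rz": 0},{"dx": 0,"dy": -43,"dz": 0,"rx": 0,"ry": 0,"rz": 0}]'

```text
t: 17.33
eef_pos: [581.6, 236.8, 238.3]
tcp_rot: [-3.14, 0.001, 1.531]
ft_force: [0.4, -0.3, -0.7]
opening: 0.163
```

```bash
python3 -c "
from h import *
go(bay(0,352))
shot('side','side13')
c=ld('side13');im=c['image'][:,:,::-1];cv2.imwrite('pics/z13.png',cv2.resize(im[150:270,150:270],None,fx=5,fy=5,interpolation=2))"
```

```text
t 17.33 at [581.6 236.8 238.3] [-3.1401e+00  9.0000e-04  1.5306e+00] F [ 0.4 -0.3 -0.7] open 0.163 q6 0.32
(np.float64(482.0), np.float64(-263.2), 352) -> [-503.7  -79.6 -113.2] rot [-0.01  0.01  0.02] n>= 12.5
```

View pics/z13.png

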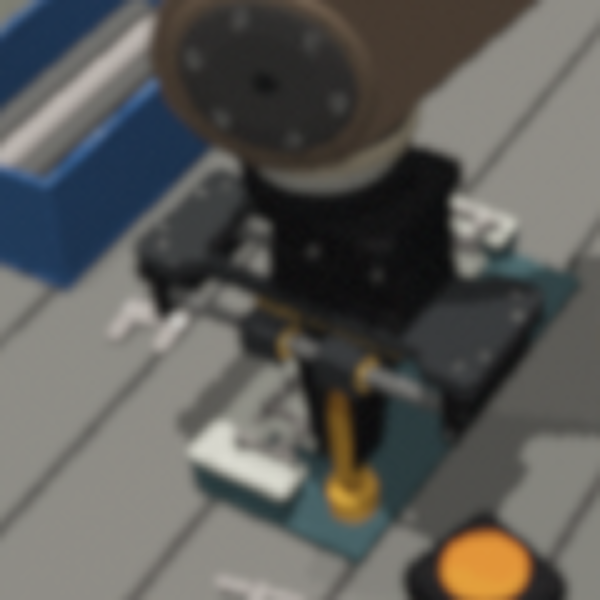

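The third tip is out and standing on the ledge at (352,495). Lift it and carry it behind the can.

>>> play_rows --fingers 0 --increments '[{"dx": 0,"dy": 0,"dz": -20,"rx": 0,"ry": 0,"rz": 0},{"dx": 0,"dy": 0,"dz": -50,"rx": 0,"ry": 0,"rz": 0},{"dx": 0,"dy": 0,"dz": -80,"rx": 0,"ry": 0,"rz": 0},{"dx": -5,"dy": 0,"dz": -105,"rx": 0,"ry": 0,"rz": 0},{"dx": -25,"dy": 0,"dz": -115,"rx": 0,"ry": 0,"rz": 0},{"dx": -55,"dy": 0,"dz": -115,"rx": 0,"ry": 0,"rz": 0},{"dx": -90,"dy": 0,"dz": -115,"rx": 0,"ry": 0,"rz": 0},{"dx": -125,"dy": 0,"dz": -115,"rx": 0,"ry": 0,"rz": 0}]'

```text
t: 18.05
eef_pos: [577.0, 111.1, 353.5]
tcp_rot: [-3.14, 0.001, 1.532]
ft_force: [0.4, -0.3, -1.7]
opening: 0.161
```

>>> play_rows --fingers 0 --increments '[{"dx": -35,"dy": 0,"dz": 0,"rx": 0,"ry": 0,"rz": 0},{"dx": -70,"dy": 0,"dz": 0,"rx": 0,"ry": 0,"rz": 0},{"dx": -105,"dy": 0,"dz": 0,"rx": 0,"ry": 0,"rz": 0},{"dx": -140,"dy": 0,"dz": 0,"rx": 0,"ry": 0,"rz": 0},{"dx": -175,"dy": -2,"dz": 0,"rx": 0,"ry": 0,"rz": 0},{"dx": -205,"dy": -8,"dz": 0,"rx": 0,"ry": 0,"rz": 0},{"dx": -235,"dy": -20,"dz": 0,"rx": 0,"ry": 0,"rz": 0},{"dx": -260,"dy": -30,"dz": 0,"rx": 0,"ry": 0,"rz": 0}]'

```text
t: 18.72
eef_pos: [536.1, -149.5, 353.4]
tcp_rot: [-3.14, 0.001, 1.531]
ft_force: [0.2, 0.0, -0.1]
opening: 0.161
```

```bash
python3 -c "
from h import *
go(bay(0,352),bay(0,270))"
```

```text
t 18.72 at [ 536.1 -149.5  353.4] [-3.1395e+00  6.0000e-04  1.5311e+00] F [ 0.2  0.  -0.1] open 0.161 q6 -0.35
(np.float64(482.0), np.float64(-263.2), 352) -> [-115.8  -49.6    1.6] rot [-0.02  0.01  0.03] n>= 3.0
(np.float64(482.0), np.float64(-263.2), 270) -> [-115.7  -49.4   83.6] rot [-0.02  0.01  0.03] n>= 3.6
```

>>> play_rows --fingers 0 --increments '[{"dx": -30,"dy": -13,"dz": 0,"rx": 0,"ry": 0,"rz": 0},{"dx": -60,"dy": -26,"dz": 0,"rx": 0,"ry": 0,"rz": 0},{"dx": -90,"dy": -39,"dz": 5,"rx": 0,"ry": 0,"rz": 0},{"dx": -109,"dy": -47,"dz": 15,"rx": 0,"ry": 0,"rz": 0},{"dx": -115,"dy": -49,"dz": 35,"rx": 0,"ry": 0,"rz": 0},{"dx": -115,"dy": -49,"dz": 60,"rx": 0,"ry": 0,"rz": 0},{"dx": -115,"dy": -49,"dz": 78,"rx": 0,"ry": 0,"rz": 0},{"dx": -115,"dy": -49,"dz": 84,"rx": 0,"ry": 0,"rz": 0}]'

```text
t: 19.38
eef_pos: [481.9, -262.6, 267.1]
tcp_rot: [-3.136, -0.002, 1.53]
ft_force: [-1.1, 1.2, -2.7]
opening: 0.166
```

```bash
python3 -c "
from h import *
go(bay(0,234.5))
shot('side','side14')
c=ld('side14');im=c['image'][:,:,::-1];cv2.imwrite('pics/z14.png',cv2.resize(im[60:180,255:355],None,fx=5,fy=5,interpolation=2))"
```

```text
t 19.38 at [ 481.9 -262.6  267.1] [-3.1362e+00 -1.7000e-03  1.5304e+00] F [-1.1  1.2 -2.7] open 0.166 q6 -0.58
(np.float64(482.0), np.float64(-263.2), 234.5) -> [-0.7  0.3 32.6] rot [-0.05 -0.02  0.02] n>= 0.8
```

View pics/z14.png

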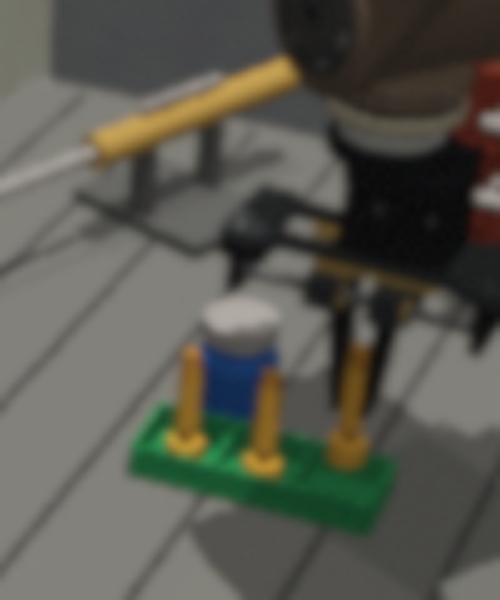

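>>> play_rows --fingers 0 --increments '[{"dx": 0,"dy": 0,"dz": 8,"rx": 0,"ry": 0,"rz": 0},{"dx": 0,"dy": 0,"dz": 18,"rx": 0,"ry": 0,"rz": 0},{"dx": 0,"dy": 0,"dz": 25,"rx": 0,"ry": 0,"rz": 0},{"dx": 0,"dy": 0,"dz": 29,"rx": 0,"ry": 0,"rz": 0},{"dx": 0,"dy": 0,"dz": 31,"rx": 0,"ry": 0,"rz": 0},{"dx": 0,"dy": 0,"dz": 32.5,"rx": 0,"ry": 0,"rz": 0},{"dx": 0,"dy": 0,"dz": 32.5,"rx": 0,"ry": 0,"rz": 0}]'

```text
t: 20.02
eef_pos: [482.0, -262.4, 234.8]
tcp_rot: [-3.136, -0.002, 1.531]
ft_force: [-0.5, -0.2, -0.2]
opening: 0.161
```

```bash
python3 -c "
from h import *
go(bay(0,234.2))"
```

```text
t 20.02 at [ 482.  -262.4  234.8] [-3.1364e+00 -1.6000e-03  1.5309e+00] F [-0.5 -0.2 -0.2] open 0.161 q6 -0.58
(np.float64(482.0), np.float64(-263.2), 234.2) -> [-0.8  0.   0.6] rot [-0.05 -0.01  0.03] n>= 0.0
```

>>> play_rows --fingers 0.4 --increments '[{"dx": 0,"dy": 0,"dz": 0.3,"rx": 0,"ry": 0,"rz": 0},{"dx": 0,"dy": 0,"dz": 0.3,"rx": 0,"ry": 0,"rz": 0},{"dx": 0,"dy": 0,"dz": 0.3,"rx": 0,"ry": 0,"rz": 0},{"dx": 0,"dy": 0,"dz": 0.3,"rx": 0,"ry": 0,"rz": 0},{"dx": 0,"dy": 0,"dz": 0.3,"rx": 0,"ry": 0,"rz": 0}]'

```text
t: 20.43
eef_pos: [482.0, -262.4, 234.7]
tcp_rot: [-3.137, -0.001, 1.531]
ft_force: [0.2, 0.2, -1.1]
opening: 0.393
```

>>> play_rows --fingers 0.4 --increments '[{"dx": 0,"dy": 0,"dz": -15,"rx": 0,"ry": 0,"rz": 0},{"dx": 0,"dy": 0,"dz": -40,"rx": 0,"ry": 0,"rz": 0},{"dx": 0,"dy": 0,"dz": -75,"rx": 0,"ry": 0,"rz": 0},{"dx": 0,"dy": 0,"dz": -110,"rx": 0,"ry": 0,"rz": 0},{"dx": -30,"dy": 0,"dz": -130,"rx": 0,"ry": 0,"rz": 0},{"dx": -65,"dy": -5,"dz": -140,"rx": 0,"ry": 0,"rz": 0},{"dx": -100,"dy": -15,"dz": -140,"rx": 0,"ry": 0,"rz": 0},{"dx": -135,"dy": -30,"dz": -140,"rx": 0,"ry": 0,"rz": 0}]'

```text
t: 21.1
eef_pos: [447.3, -397.5, 375.8]
tcp_rot: [-3.138, 0.0, 1.532]
ft_force: [0.4, -0.6, -0.6]
opening: 0.399
```

>>> play_rows --fingers 0.4 --increments '[{"dx": -30,"dy": -10,"dz": 0,"rx": 0,"ry": 0,"rz": 0},{"dx": -60,"dy": -25,"dz": 0,"rx": 0,"ry": 0,"rz": 0},{"dx": -90,"dy": -40,"dz": 0,"rx": 0,"ry": 0,"rz": 0},{"dx": -115,"dy": -55,"dz": 0,"rx": 0,"ry": 0,"rz": 0},{"dx": -125,"dy": -60,"dz": 0,"rx": 0,"ry": 0,"rz": 0},{"dx": -125,"dy": -60,"dz": 0,"rx": 0,"ry": 0,"rz": 0}]'

```text
t: 21.6
eef_pos: [381.1, -521.8, 375.7]
tcp_rot: [-3.138, 0.0, 1.529]
ft_force: [-0.4, 0.9, 0.6]
opening: 0.398
```

```bash
python3 -c "
from h import *
go()
[shot(n,n+'15') for n in ('side','top')]
c=ld('top15');im=c['image'][:,:,::-1];a=cv2.resize(im[130:250,330:430],None,fx=4,fy=4,interpolation=2)
s=ld('side15');im2=s['image'][:,:,::-1];b=cv2.resize(im2[90:210,255:355],None,fx=4,fy=4,interpolation=2)
cv2.imwrite('pics/z15.png',np.hstack([a,b]))
hsv=cv2.cvtColor(im.copy(),cv2.COLOR_BGR2HSV);m=cv2.inRange(hsv,(12,120,60),(32,255,255));m[:130]=0;m[250:]=0;m[:,:340]=0;m[:,400:]=0
n,l,st,ce=cv2.connectedComponentsWithStats(m)
for q,e in zip(st[1:],ce[1:]):
  if q[4]>8: print(q,onz(c,*e,45).round(1))
print([bay(i,4) for i in range(3)])
im0=ld('top0')['image'];d=cv2.absdiff(im0,c['image']);
cv2.imwrite('pics/z15b.png',np.hstack([cv2.resize(x[90:280,60:280,::-1],None,fx=1.8,fy=2.5) for x in (im0,c['image'])]))"
```

```text
t 21.6 at [ 381.1 -521.8  375.7] [-3.1383e+00  4.0000e-04  1.5293e+00] F [-0.4  0.9  0.6] open 0.398 q6 -1.0
[360 174  15  11 105] [ 590.9 -257.2   45. ]
[361 196  15  10 107] [ 536.4 -258.5   45. ]
[361 217  16  10 108] [ 481.  -259.5   45. ]
[(np.float64(482.0), np.float64(-263.2), 4), (np.float64(537.0), np.float64(-261.0), 4), (np.float64(592.0), np.float64(-258.8), 4)]
```

View pics/z15.png

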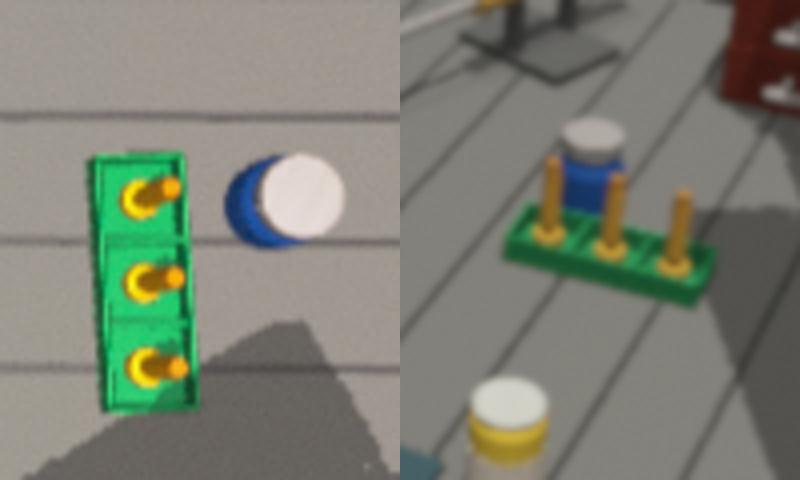

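View pics/z15b.png

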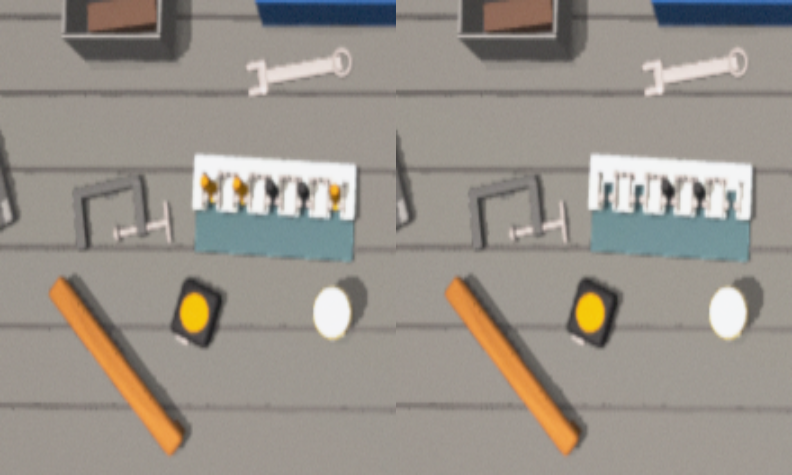

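View pics/side15.png

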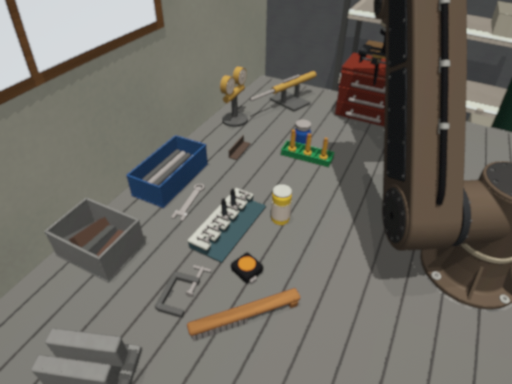

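The three brass tips stand upright, one centred in each bay, in both the top crop at (140,200/283/367) and the side view. Both steel tips are still in place, the bystanders look unmoved, and the arm is clear. Handing in.

```bash
python3 -c "
from h import *
print(env.job_done())"
```

```text
the job is handed in; nothing more can be done
None
```

I pulled the three brass tips (rack y = −90, +45 and +90) one at a time. Each was gripped front-to-back, drawn out level by about 44 mm and lifted over the can. They went into the far, middle and near tray bays in that order. I handed the job in at about 22 s.

**Tips:** the last top and side pictures show one upright brass tip in each bay. Their centres measured within about 4 mm of the bay centres I had computed. That agrees within the accuracy of my tray estimate, which may be 2–3 mm off in y.

**Steel tips and bystanders:** both steel tips are still in their clips. The other items on the bench look unmoved in the before-and-after top pictures. I compared them by eye only, without measuring any shifts.

**Arm:** it was clear of everything at the end, with forces at noise level. No check failed. A few move calls were refused, only because some rows lacked keys or had values out of range. Handing in gave no verdict.

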